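# Thread the locking rod through the vial rack

## Robot

A 6-joint arm with a two-finger parallel gripper is mounted at the origin on the work surface. World frame = base frame: x ahead of the robot, y to its left, z up, the work surface at z = 0. Lengths are in m, angles in rad, forces in N, time in s.
With the tool pointing down it reaches from about 0.375 to 0.9 m from the base axis. Payload 3.1 kg.
Tool frame: the origin (TCP) lies midway between the tips of the shut fingers; the grasp point (between the pads) lies 19 mm behind it; z points along the fingers, x is the direction in which the jaws open and shut, and the axes are right-handed (so a half turn about z gives the same grasp; the last joint's range is limited). The gripper opens to 87 mm and grips with 3 to 60 N. Pads are 19 mm wide; open, the fingers measure 117 mm over their backs; the gripper's body (75 mm by 190 mm) begins 51 mm behind the grasp point.
Start: joints at [-1.387, 0.527, 1.433, -0, 1.181, -0.178], TCP at [0.221, -0.585, 0.223] pointing down, gripper open.
Joint ranges: [-3.08, 3.08], [-0.75, 2.2], [0.22, 2.44], [-1.43, 4.57], [0, 2.65], [-2.85, 2.85]. Speed limits (rad/s): [2.79, 2.79, 3.14, 3.14, 3.14, 3.14].

## Interface

Orientations are given as a unit quaternion [x, y, z, w].
In Python, from rig import * gives the robot as it stands.
- The arm moves only by the tool drive_tool, never from a script. Its argument "plan" is a list of rows, each an object with "offset": the shift along the tool's x, y, z in cm, a list of three; "delta_rot": the turn, a rotation vector about the tool's x, y, z in degrees, a list of three; "jaw": the finger opening in cm, from 0 to 8.7. In form: [{"offset": [dx, dy, dz], "delta_rot": [wx, wy, wz], "jaw": jaw}, ...]. A call has exactly 8 rows; each row is the pose to reach, as a shift and turn from the pose commanded when the call began, along the tool's axes at that moment; what a row does not reach only later rows make up. A row lasts 1/12 s, in which the tool goes at most 41.7 mm and 7.16 degrees, less where a joint would pass 70% of its speed; a pose out of reach is approached as far as the arm can. A call with a gripper value outside its range is refused whole. The fingers move at their own pace and stop on an object; "squeeze" is the grip in N (left out, the last holds). Time passes only in rows, so rows that repeat a pose let the fingers close, or fill a call up. It gives the time, the measured TCP pose, the force and the opening at its end, in the units of the state.
- get_obs(): the state, without advancing time (a new reading comes with each control period).
- camera(name): name is "side" or "top"; returns the picture (480x640x3 uint8, red, green, blue); there is no depth.
- calibration(name): a dict with "K" (3x3 intrinsics, pixels), "distortion" ([k1, k2, p1, p2, k3] as OpenCV has them; the pictures are not rectified), "pose" (4x4, takes a point from camera to world coordinates). Camera axes: x right, y down, z forward; pixel columns grow to the right and rows downward; lengths in m; the calibration is good to about 2 mm. A picture is of the moment at which its call begins. calibration takes no time and is no camera call.
- hand_in(): hands the job in, once; it reports no verdict.
The state is a dict: "time": time; "q": joint angles; "joint_velocities": joint speeds; "joint_torque": joint torques, N m; "position": TCP position; "tool_rot": TCP orientation; "ft_force": force on the tool from outside, world axes, zero at the start; "moment": the same for the moment, N m; "grip_width": finger opening in m.
Only numpy, scipy, OpenCV 4.12 (cv2) and the standard library are available. Lean on these libraries where they do the work, as an engineer would, in place of code of your own. Each camera call takes 0.05 s, during which the arm holds its last target.

## Task

Take the steel locking rod with the square head from its stand and thread it straight down through the oblong hole in the rack's top lug, through the lug holes of the two sliding vial trays (each may sit a little off to one side, so feel for the hole and ease the tray over), until its foot is fully home in the socket at the bottom, then let go. Lower it gently under control: do not force it against the lugs, do not drop it, and leave everything else on the bench standing where it is.

Things in the scene. Friction and masses are not known exactly. Their poses are not given: they have to be found in the camera images.
- rack: Low metal rack with two white vial trays, fixed to the bench; body x -75 to +50 mm, y -100 to +100 mm, 128 mm tall. Origin at bench height under the middle of the trays; z up; the trays slide along y. On its +x side three lugs, 45 x 70 mm, 8 mm thick, stick out above one another over the socket block; all holes at x = 72 mm. More than 25 N between rod and rack spoils the lugs.
- top_hole (a point): Centre of the top lug's upper face (fixed to the rack; rack x = 72, y = 0, z = 128 mm; the lug is 8 mm thick). Its oblong hole is 16 mm along rack x and 36 mm along rack y.
- upper_nominal (a point): Point on the rack's hole axis (rack x = 72, y = 0) at z = 93 mm, the height of the upper tray lug's upper face. That lug's round 14 mm hole (8 mm deep, through, sharp-edged) starts anywhere up to 8 mm to either side of this point along rack y, which is not measured. The tray slides only along y (stops at 9 mm), stays where left, takes 1.5 N to push. The lug yields down 0.4 mm per newton, 6 mm at most.
- lower_nominal (a point): The same for the lower tray: on the hole axis at z = 58 mm, the height of its lug's upper face; its round 14 mm hole is up to 8 mm off to either side along rack y, independent of the upper tray. It slides and yields in the same way.
- socket (a point): Centre of the mouth of the round 14 mm socket in the rack's foot, 25 mm above the bench (rack x = 72, y = 0, z = 25 mm). It is 20 mm deep: its floor, a rubber pad that yields about 0.3 mm per newton, is 5 mm above the bench.
- rod: The locking rod, loose: plain steel, 190 g or so, round 12 mm shaft 135 mm long with a 1 mm chamfer at its foot, and a square head 16 x 16 mm, 34 mm tall (135 to 169 mm above the foot), faces along its x and y. Origin at the centre of the foot, z along the rod towards the head. It starts upright in one of the stand's two holes, foot 10 mm above the bench.
- rod_tip (a point): Centre of the rod's foot face.
- rod_head (a point): Middle of the rod's square head, 152 mm above the foot: the place to grip.
- stand: White block 60 x 130 x 50 mm fixed to the bench, with two 14.5 mm holes 40 mm deep, 70 mm apart along its y. Origin: centre of its underside. The rod and a glass pestle stand in it, either way round.
- pestle: Bystander: glass pestle, 12 mm shaft with a round 24 mm bulb, 137 mm long, upright in the stand's other hole. Origin at its foot.
- bottle: Bystander: amber bottle, 64 mm wide, 140 mm tall. Origin at the centre of its underside.
- jar: Bystander: glass jar with white lid, 68 mm wide, 80 mm tall. Origin under its centre.
- beaker: Bystander: glass beaker, 72 mm wide, 95 mm tall. Origin under its centre.
- tip_box: Bystander: blue closed box 120 x 85 x 60 mm. Origin under its centre.
- vial: Bystander: small glass vial with white cap, 26 mm wide, 50 mm tall. Origin under its centre.
Not all that is in view belongs to the job. There is more than one size of the rod; the one meant has the size given above.

How it is judged:
On the way, in this order (a step that is already met when the one before it is completed fails the run):
1. the rod's foot has passed down through the top lug and the upper tray's lug (z of rod_tip in the frame of rack between 0 and 0.08 m and horizontal distance between rod_tip and socket below 0.018 m), for 0.1 s.
2. it has passed down through the lower tray's lug (z of rod_tip in the frame of rack between 0 and 0.046 m and horizontal distance between rod_tip and socket below 0.018 m), for 0.1 s.
At the end, for the whole second after the job is handed in: The rod stands through all three lugs with its foot on the socket floor (within 2.5 mm in height, 3 mm sideways), upright within 0.06 rad, at rest and released (z of rod_tip in the frame of rack between 0.003 and 0.0075 m and horizontal distance between rod_tip and socket below 0.003 m and angle between the z axis of rod and the z axis of rack, either way round below 0.06 rad and linear speed of rod below 0.01 m/s); the robot touches nothing.
It fails at once if the rod is forced against the rack: more than 25 N (contact force between rod and rack above 25 N).
It fails at once if the rod is dropped or driven fast (over 0.3 m/s) inside the rack ((z of rod_tip in the frame of rack between 0 and 0.115 m and horizontal distance between rod_tip and socket below 0.018 m) and linear speed of rod above 0.3 m/s).
It fails at once if a bystander is moved more than 30 mm (distance of any of pestle, bottle, jar, beaker, tip_box, vial from where it was at the start of the episode above 0.03 m).
It fails at once if a bystander is knocked over (angle between any of pestle, bottle, jar, beaker, tip_box, vial's own z axis and vertical above 0.5 rad).
It also fails if it takes over 64 s, if anything falls off the work surface, if the arm or the gripper's body presses on something with over 40 N, if the wrist force passes 120 N, or if a joint passes its speed limit or range.

## Working session

There is one attempt and no reset: what is moved stays moved. The work goes in short steps, Python scripts to look and compute and a tool call to move; the robot and the scene stay as the last step left them, time stands still between calls to the robot, and variables do not carry over. Pictures are saved under pics/ and viewed, and the job is handed in when it is done.

Besides the shell and the picture viewer there is one more tool, called after "Call:" by a JSON object that holds its "op" and its "data", one argument or row to a line. drive_tool: Moves the arm, as the interface text tells. Its arguments: {"type":"object","properties":{"plan":{"type":"array","items":{"type":"object","properties":{"offset":{"type":"array","items":{"type":"number"}},"delta_rot":{"type":"array","items":{"type":"number"}},"jaw":{"type":"number"}}}},"squeeze":{"type":"number"}},"required":["plan"]}

```bash
mkdir -p pics; ls; python3 - <<'E'
from rig import *
import cv2
o=get_obs();print(o)
for n in ("side","top"):
    im=camera(n);cv2.imwrite(f"pics/{n}0.png",im[:,:,::-1]);c=calibration(n);print(n,c)
E
```

```text
pics
{'time': 0.0, 'q': array([-1.38752218e+00,  5.28464521e-01,  1.43391813e+00,  2.93189924e-05,
        1.18137739e+00, -1.78526268e-01]), 'joint_velocities': array([-0.00012722, -0.00022582,  0.00050348,  0.00062628,  0.00091638,
       -0.00050647]), 'joint_torque': array([-3.95727739e-04, -4.40045428e+01, -1.76593459e+01,  6.33049314e-02,
        5.82072535e-02, -1.52503571e-04]), 'position': array([ 0.22110807, -0.58379589,  0.22156761]), 'tool_rot': array([ 8.22783884e-01, -5.68353329e-01, -7.58541131e-04, -7.74073776e-04]), 'ft_force': array([-0.00647271, -0.29651052, -0.31760522]), 'moment': array([ 0.00041914,  0.03902834, -0.02826349]), 'grip_width': 0.08700990879882306}
side {'K': array([[538.75101429,   0.        , 327.7636037 ],
       [  0.        , 538.75101429, 239.02431865],
       [  0.        ,   0.        ,   1.        ]]), 'distortion': array([-0.1467785,  0.       ,  0.       ,  0.       ,  0.       ]), 'pose': array([[ 0.94724496, -0.22524732,  0.22801456,  0.30986531],
       [-0.32041362, -0.64800874,  0.6909557 , -0.69465185],
       [-0.00788049, -0.72756327, -0.68599532,  0.86401586],
       [ 0.        ,  0.        ,  0.        ,  1.        ]])}
top {'K': array([[598.06536102,   0.        , 321.48346395],
       [  0.        , 598.06536102, 243.38112719],
       [  0.        ,   0.        ,   1.        ]]), 'distortion': array([-0.00918217,  0.        ,  0.        ,  0.        ,  0.        ]), 'pose': array([[ 0.01392104, -0.98786069,  0.15471738,  0.33829748],
       [-0.99969355, -0.01691816, -0.01807177,  0.04665053],
       [ 0.02046993, -0.15441839, -0.98779347,  1.42078486],
       [ 0.        ,  0.        ,  0.        ,  1.        ]])}
```

View pics/side0.png

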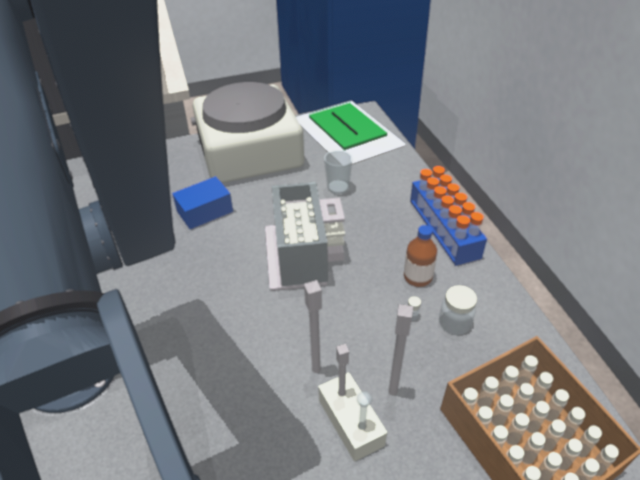

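View pics/top0.png

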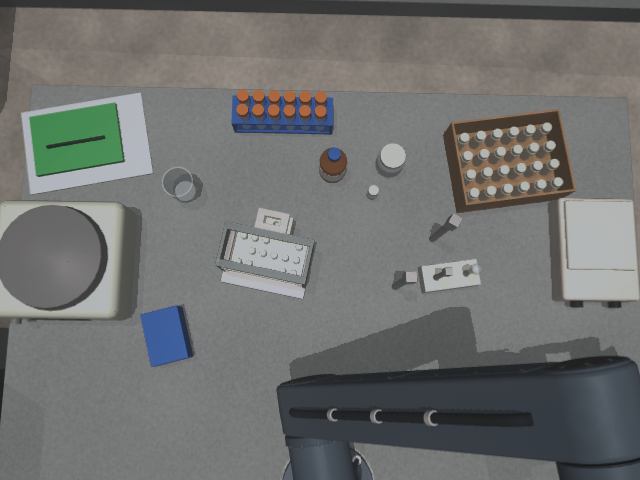

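```bash
python3 - <<'E'
import cv2
a=cv2.imread("pics/side0.png");t=cv2.imread("pics/top0.png")
cv2.imwrite("pics/s_stand.png",cv2.resize(a[270:470,270:430],None,fx=3.75*0.8,fy=3.0,interpolation=cv2.INTER_CUBIC))
cv2.imwrite("pics/s_rack.png",cv2.resize(a[170:300,255:365],None,fx=4.5,fy=4.5,interpolation=cv2.INTER_CUBIC))
cv2.imwrite("pics/t_stand.png",cv2.resize(t[200:310,380:500],None,fx=5,fy=5,interpolation=cv2.INTER_CUBIC))
cv2.imwrite("pics/t_rack.png",cv2.resize(t[195:310,205:330],None,fx=5,fy=5,interpolation=cv2.INTER_CUBIC))
E
```

```text
(no output)
```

View pics/s_stand.png

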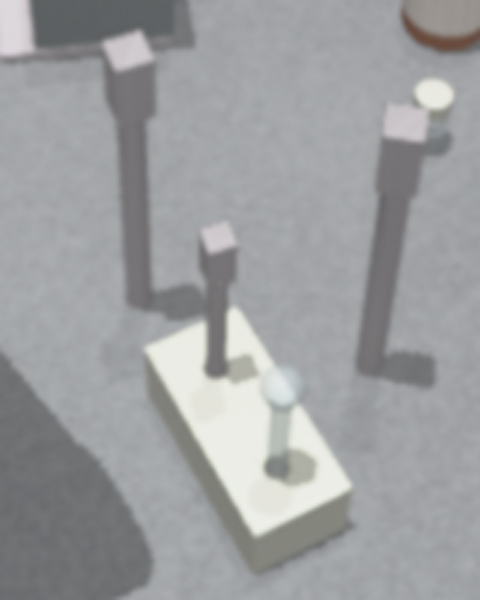

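View pics/s_rack.png

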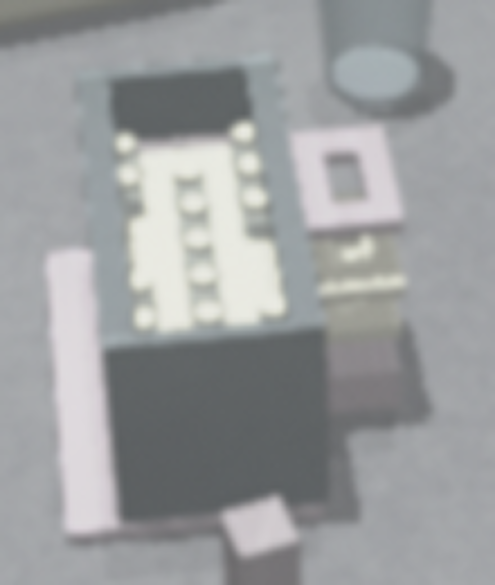

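View pics/t_stand.png

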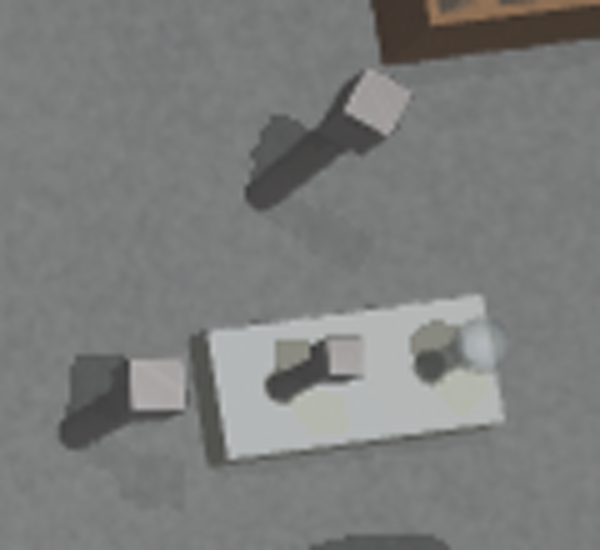

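View pics/t_rack.png

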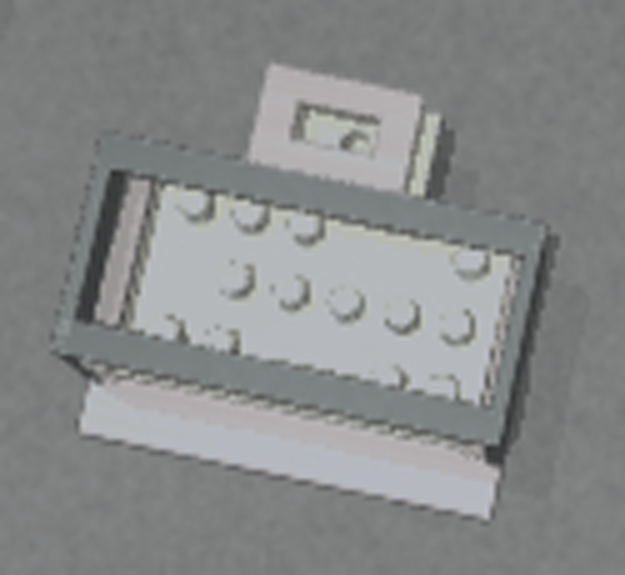

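```bash
cat > h.py <<'E'
import numpy as np, cv2
from rig import *
from scipy.optimize import least_squares
C={n:calibration(n) for n in("side","top")}
def proj(n,P):
    c=C[n];T=np.linalg.inv(c["pose"]);r,_=cv2.Rodrigues(T[:3,:3])
    return cv2.projectPoints(np.asarray(P,float).reshape(-1,1,3),r,T[:3,3],c["K"],c["distortion"])[0].reshape(-1,2)
def ray(n,uv):
    c=C[n];p=cv2.undistortPoints(np.array([[uv]],float),c["K"],c["distortion"])[0,0]
    return c["pose"][:3,3],c["pose"][:3,:3]@np.r_[p,1]
def onz(n,uv,z):
    o,d=ray(n,uv);return o+d*(z-o[2])/d[2]
def tri(ut,us):
    s=least_squares(lambda P:np.r_[proj("top",P)[0]-ut,proj("side",P)[0]-us],onz("top",ut,.1));return s.x,s.fun
def place(x,y,a,P):
    P=np.asarray(P,float);c,s=np.cos(a),np.sin(a);return np.c_[x+c*P[:,0]-s*P[:,1],y+s*P[:,0]+c*P[:,1],P[:,2]]
E
python3 - <<'E'
from h import *
np.set_printoptions(precision=4,suppress=True)
t=lambda p,o,k:np.array(p)/k+o-0.0
T=lambda x,y:(380+x/5,200+y/5)
S=lambda x,y:(270+x/3,270+y/3)
for nm,a,b in(("rod",T(343,357),S(218,237)),("tallL",T(158,385),S(128,50)),("tallR",T(377,103),S(405,122)),("pestle",T(482,343),S(281,387))):
    print(nm,*tri(np.array(a),np.array(b)))
# base of talls
for nm,a,b in(("tallL foot",T(75,435),S(140,300)),("tallR foot",T(260,195),S(370,368))):
    print(nm,onz("top",a,0),onz("side",b,0))
print("rod at stand top",onz("top",T(280,388),.05),onz("side",S(216,372),.05))
# rack
R=[((-75,100),(97,133)),((-75,-100),None)]
# image left=+y, up=+x
pts=[(50,100,128),(50,-100,128),(-75,-100,128),(-75,100,128),(94.5,35,128),(94.5,-35,128)]
top=[(97,133),(550,225),(500,443),(55,350),(270,65),(422,97)]
top=np.array(top)/5+[205,195]
# side: lug corners
sp=[(94.5,35,128),(94.5,-35,128),(49.5,35,128),(49.5,-35,128),(-75,-100,128),(50,-100,128)]
sd=np.array([(383,125),(403,218),(292,132),(307,230),(105,348),(328,328)])/4.5+[255,170]
pts=np.array(pts)/1e3;sp=np.array(sp)/1e3
def f(p):return np.r_[(proj("top",place(*p,pts))-top).ravel(),(proj("side",place(*p,sp))-sd).ravel()]
s=least_squares(f,[.43,.1,0]);print(s.x,s.fun.reshape(-1,2))
for g in(0,1):
    q=(lambda p:f(p)[:12]) if g==0 else (lambda p:f(p)[12:])
    print(least_squares(q,s.x).x)
E
```

```text
rod [ 0.4798 -0.244   0.178 ] [ 0.1363 -0.8226 -0.5923  0.1416]
tallL [ 0.4609 -0.1561  0.2353] [ 0.1287 -0.8651 -0.6641  0.1558]
tallR [ 0.5773 -0.2468  0.2346] [ 0.2025 -0.8214 -0.606   0.1528]
pestle [ 0.4898 -0.3141  0.1371] [ 0.0068 -0.0388 -0.0266  0.0064]
tallL foot [ 0.4586 -0.1561  0.    ] [ 0.4629 -0.1562  0.    ]
tallR foot [ 0.5761 -0.2464  0.    ] [ 0.5792 -0.2481  0.    ]
rod at stand top [ 0.4775 -0.2441  0.05  ] [ 0.48   -0.2473  0.05  ]
[ 0.5263  0.1439 -0.1675] [[ 1.2868 -3.025 ]
 [ 0.2462 -4.9183]
 [-0.2847  7.5559]
 [-2.1684  9.3188]
 [-0.2489 -3.5532]
 [ 0.5353 -4.216 ]
 [ 1.4436 -0.6843]
 [ 2.9522 -0.4698]
 [ 1.1821 -0.0511]
 [ 2.8909 -0.7526]
 [-9.8206  1.6829]
 [ 3.5861 -1.1811]]
[ 0.5271  0.144  -0.1851]
[ 0.5239  0.1425 -0.1214]
```

```bash
python3 - <<'E'
from h import *
np.set_printoptions(precision=4,suppress=True)
pts=[(50,100,128),(50,-100,128),(94.5,35,128),(94.5,-35,128),(90,18,128)]
top=[(97,133),(550,225),(270,65),(422,97)]
hol_t=[(295,102),(382,122),(378,157),(292,137)] # corners hole +x+y,+x-y,-x-y,-x+y
hp=[(80,18,128),(80,-18,128),(64,-18,128),(64,18,128)]
top=np.array(top+hol_t)/5+[205,195]; pts=np.array(pts[:4]+hp)/1e3
sp=np.array([(94.5,35,128),(94.5,-35,128),(49.5,35,128),(49.5,-35,128),(50,-100,128)]+hp)/1e3
hol_s=[(356,152),(368,197),(333,199),(326,155)]
sd=np.array([(383,125),(403,218),(292,132),(307,230),(328,328)]+hol_s)/4.5+[255,170]
def f(p):return np.r_[(proj("top",place(*p,pts))-top).ravel(),(proj("side",place(*p,sp))-sd).ravel()]
s=least_squares(f,[.43,.1,0],loss='soft_l1');print(s.x,s.fun.reshape(-1,2))
for q in(lambda p:f(p)[:16],lambda p:f(p)[16:]):
    r=least_squares(q,s.x,loss='soft_l1').x;print(r,place(*r,[(.072,0,.128)]))
n=s.x
print("hole",place(*n,[(.072,0,.128)]))
# upper tray hole seen
print(proj("top",place(*n,[(.072,y,.093) for y in(-.016,-.008,0,.008,.016)]))*5-[205*5,195*5])
t=cv2.imread("pics/top0.png");a=cv2.imread("pics/side0.png")
cv2.imwrite("pics/t_lug.png",cv2.resize(t[203:240,250:300],None,fx=14,fy=14,interpolation=cv2.INTER_CUBIC))
cv2.imwrite("pics/s_lug.png",cv2.resize(a[193:270,315:352],None,fx=10,fy=7.7,interpolation=cv2.INTER_CUBIC))
E
```

```text
[ 0.5199  0.1449 -0.1835] [[ 1.2364 -0.787 ]
 [-0.0292 -1.2499]
 [-0.0591 -0.8194]
 [ 0.6477 -0.9866]
 [ 1.1047 -0.3866]
 [-0.2705 -1.1736]
 [-0.9762 -1.1661]
 [ 0.169  -0.3876]
 [-1.1324  0.0672]
 [-0.2646  0.408 ]
 [-1.4841  0.501 ]
 [-0.4297 -0.0934]
 [-0.3936 -0.4041]
 [-0.5665 -0.3529]
 [-0.654   0.4768]
 [-0.4383  0.7863]
 [-1.2928 -0.2978]]
[ 0.518   0.1456 -0.188 ] [[0.5887 0.1321 0.128 ]]
[ 0.5218  0.1456 -0.1977] [[0.5924 0.1315 0.128 ]]
hole [[0.5907 0.1317 0.128 ]]
[[376.2226 147.518 ]
 [358.8529 144.0329]
 [341.4857 140.5484]
 [324.1212 137.0645]
 [306.7594 133.5811]]
```

View pics/t_lug.png

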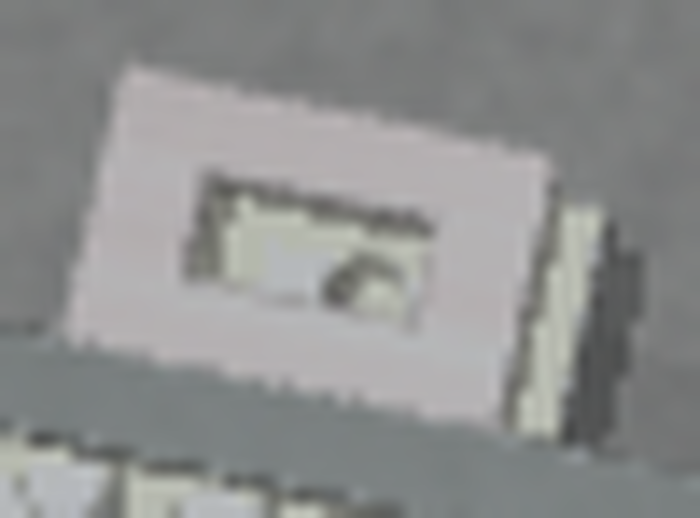

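View pics/s_lug.png

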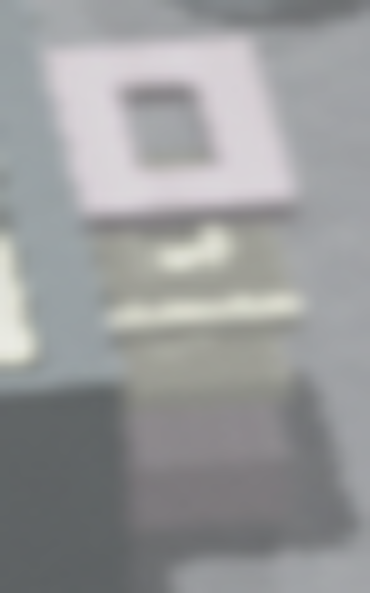

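```bash
python3 - <<'E'
from h import *
np.set_printoptions(precision=1,suppress=True)
n=[.5199+.0005,.1449,-.188]
for z in(.128,.12,.093,.085,.058,.05,.025,0):
  for y in(-8,0,8):
    if z in(.128,.12,.025,0) and y: continue
    P=place(*n,[(.0495,-.035+y/1e3,z),(.0945,-.035+y/1e3,z)])
    q=(proj("side",P)-[315,193])*[10,7.7]; q2=(proj("top",P)-[250,203])*14
    print(z,y,"side",q.ravel(),"top",q2.ravel())
E
```

```text
0.128 0 side [ 79.6 215.8 294.7 199.6] top [502.9 419.9 562.9 144.1]
0.12 0 side [ 80.1 238.1 294.2 221.9] top [504.8 428.7 564.4 154.4]
0.093 -8 side [ 86.9 331.4 298.6 315. ] top [560.  467.3 618.1 198.3]
0.093 0 side [ 81.9 311.7 292.5 295.5] top [511.2 457.3 569.6 188.4]
0.093 8 side [ 76.9 292.2 286.5 276.1] top [462.5 447.3 521.2 178.4]
0.085 -8 side [ 87.4 352.7 298.1 336.4] top [561.5 475.5 619.3 208. ]
0.085 0 side [ 82.4 333.  292.  316.8] top [513.1 465.6 571.1 198.2]
0.085 8 side [ 77.5 313.5 286.1 297.4] top [464.6 455.6 522.9 188.3]
0.058 -8 side [ 89.  423.3 296.3 406.9] top [566.7 502.6 623.3 240.1]
0.058 0 side [ 84.1 403.6 290.4 387.4] top [519.1 492.8 576.1 230.4]
0.058 8 side [ 79.2 384.  284.5 367.9] top [471.6 483.  528.8 220.7]
0.05 -8 side [ 89.5 443.8 295.8 427.4] top [568.1 510.4 624.5 249.3]
0.05 0 side [ 84.6 424.1 289.9 407.8] top [520.9 500.7 577.5 239.7]
0.05 8 side [ 79.7 404.5 284.1 388.4] top [473.7 491.  530.5 230.1]
0.025 0 side [ 86.1 486.8 288.5 470.6] top [526.3 524.7 581.8 268.1]
0 0 side [ 87.6 547.7 287.  531.5] top [531.4 547.9 586.  295.6]
```

```bash
python3 - <<'E'
import cv2,numpy as np
a=np.load if 0 else cv2.imread("pics/side0.png")
c=a[205:265,318:352].astype(float)
c=np.clip((c-70)*2.0,0,255).astype(np.uint8)
cv2.imwrite("pics/s_lug2.png",cv2.resize(c,None,fx=12,fy=9.9,interpolation=cv2.INTER_NEAREST))
for u in(326,330,335,340):print(u,[(v,a[v-0,u].tolist()) for v in range(222,264)])
E
```

```text
326 [(222, [131, 131, 133]), (223, [140, 144, 145]), (224, [148, 155, 155]), (225, [149, 158, 157]), (226, [149, 157, 156]), (227, [149, 157, 156]), (228, [151, 159, 158]), (229, [150, 158, 156]), (230, [147, 154, 153]), (231, [146, 152, 151]), (232, [154, 161, 159]), (233, [175, 182, 181]), (234, [184, 191, 189]), (235, [172, 177, 174]), (236, [151, 153, 150]), (237, [145, 145, 141]), (238, [153, 153, 148]), (239, [163, 161, 156]), (240, [165, 163, 157]), (241, [157, 156, 150]), (242, [140, 139, 134]), (243, [117, 118, 114]), (244, [106, 107, 104]), (245, [106, 105, 102]), (246, [106, 106, 103]), (247, [107, 106, 103]), (248, [107, 106, 103]), (249, [105, 104, 101]), (250, [104, 102, 100]), (251, [103, 102, 99]), (252, [104, 102, 99]), (253, [103, 102, 99]), (254, [103, 101, 99]), (255, [103, 102, 98]), (256, [103, 102, 99]), (257, [103, 101, 98]), (258, [102, 101, 98]), (259, [102, 101, 98]), (260, [102, 101, 98]), (261, [102, 100, 97]), (262, [101, 99, 96]), (263, [101, 100, 95])]
330 [(222, [130, 130, 132]), (223, [137, 141, 141]), (224, [153, 161, 160]), (225, [168, 178, 177]), 
[... 2237 characters left out ...]
4]), (235, [143, 150, 150]), (236, [141, 149, 148]), (237, [147, 155, 154]), (238, [150, 158, 158]), (239, [149, 157, 157]), (240, [149, 157, 157]), (241, [148, 156, 156]), (242, [143, 151, 150]), (243, [137, 144, 143]), (244, [136, 141, 140]), (245, [138, 139, 140]), (246, [140, 138, 141]), (247, [141, 137, 141]), (248, [140, 136, 141]), (249, [140, 136, 140]), (250, [140, 136, 140]), (251, [138, 135, 138]), (252, [134, 131, 134]), (253, [128, 125, 129]), (254, [126, 123, 126]), (255, [126, 123, 126]), (256, [125, 122, 125]), (257, [125, 122, 125]), (258, [124, 122, 125]), (259, [122, 120, 122]), (260, [119, 117, 118]), (261, [115, 113, 112]), (262, [112, 110, 109]), (263, [112, 110, 108])]
```

View pics/s_lug2.png

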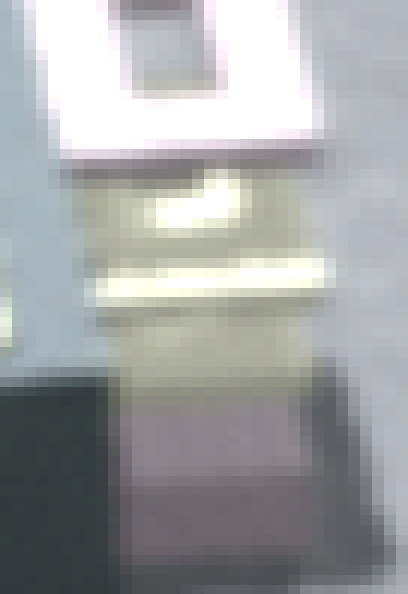

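```bash
python3 - <<'E'
import cv2,numpy as np
a=cv2.imread("pics/side0.png")
for u in(330,335,340):print(u,[(v,a[v,u].tolist()[1]) for v in range(204,224)])
t=cv2.imread("pics/top0.png")
cv2.imwrite("pics/t_lug3.png",cv2.resize(np.clip((t[205:240,252:300].astype(float)-50)*1.5,0,255).astype(np.uint8),None,fx=15,fy=15,interpolation=cv2.INTER_NEAREST))
E
```

```text
330 [(204, 150), (205, 134), (206, 146), (207, 161), (208, 167), (209, 167), (210, 167), (211, 165), (212, 163), (213, 165), (214, 176), (215, 195), (216, 207), (217, 211), (218, 207), (219, 191), (220, 162), (221, 135), (222, 130), (223, 141)]
335 [(204, 198), (205, 190), (206, 188), (207, 185), (208, 178), (209, 171), (210, 167), (211, 164), (212, 160), (213, 165), (214, 184), (215, 203), (216, 212), (217, 212), (218, 205), (219, 180), (220, 148), (221, 140), (222, 166), (223, 191)]
340 [(204, 202), (205, 204), (206, 206), (207, 207), (208, 208), (209, 209), (210, 210), (211, 210), (212, 211), (213, 211), (214, 212), (215, 212), (216, 213), (217, 209), (218, 195), (219, 165), (220, 138), (221, 135), (222, 148), (223, 157)]
```

View pics/t_lug3.png

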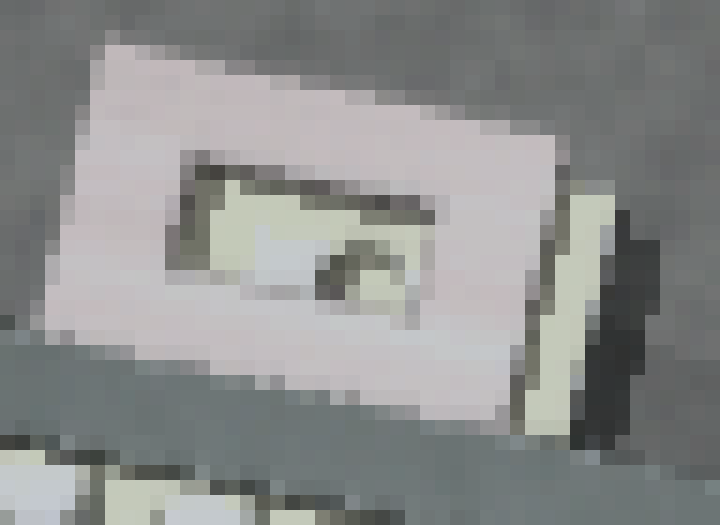

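```bash
cat >> h.py <<'E'
from scipy.spatial.transform import Rotation as Rn
np.set_printoptions(precision=4,suppress=True)
def toolR(phi,tau,psi=None):
    """jaw x axis at world angle phi(deg), body leaning tau deg toward phi+90"""
    a=np.radians(phi);x=np.array([np.cos(a),np.sin(a),0]);p=np.array([-np.sin(a),np.cos(a),0])
    z=-(np.sin(np.radians(tau))*p+np.array([0,0,np.cos(np.radians(tau))]));y=np.cross(z,x)
    return np.c_[x,y,z]
def go(R,grasp,verbose=True):
    """delta so that the GRASP point (19mm behind TCP) is at grasp"""
    o=get_obs();R0=Rn.from_quat(o["tool_rot"]).as_matrix();p0=o["position"]
    p=np.array(grasp)+R[:,2]*.019
    print("t",round(o["time"],2),"tcp",p0,"off cm",R0.T@(p-p0)*100,"rot deg",np.degrees(Rn.from_matrix(R0.T@R).as_rotvec()),"F",o["ft_force"],"w",round(o["grip_width"],4))
def gp():
    o=get_obs();R=Rn.from_quat(o["tool_rot"]).as_matrix();return o["position"]-R[:,2]*.019,R,o
E
python3 - <<'E'
from h import *
from scipy.optimize import least_squares
a=cv2.imread("pics/top0.png")
cv2.imwrite("pics/t_rod.png",cv2.resize(a[255:290,425:485],None,fx=13,fy=13,interpolation=cv2.INTER_CUBIC))
go(toolR(-100,0),[.48,-.244,.36])
E
```

```text
t 0.1 tcp [ 0.2211 -0.5839  0.2217] off cm [-22.649  -36.2452 -11.8761] rot deg [ 0.009   0.1125 30.7273] F [ 0.47   -0.4069  0.4087] w 0.0867
```

View pics/t_rod.png

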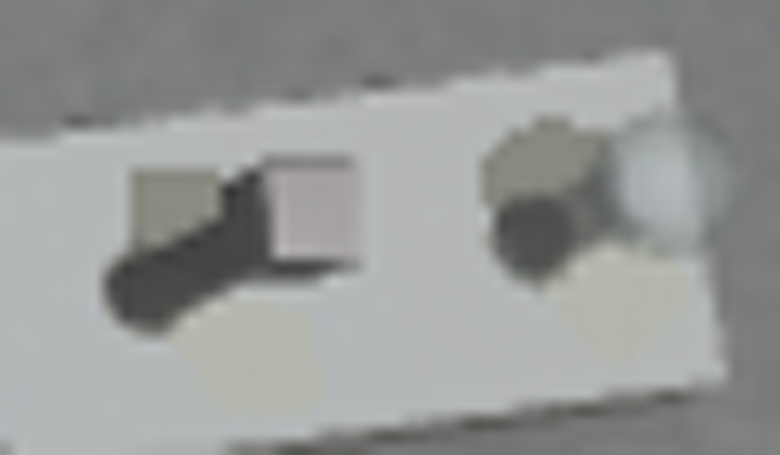

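Call:
{"op": "drive_tool", "data": {
  "plan": [
    {"offset":[0,0,-6],"delta_rot":[0,0,0],"jaw":4},
    {"offset":[-4,-4,-11.9],"delta_rot":[0,0,5],"jaw":4},
    {"offset":[-22.6,-36.2,-11.9],"delta_rot":[0,0,30.7],"jaw":4},
    {"offset":[-22.6,-36.2,-11.9],"delta_rot":[0,0,30.7],"jaw":4},
    {"offset":[-22.6,-36.2,-11.9],"delta_rot":[0,0,30.7],"jaw":4},
    {"offset":[-22.6,-36.2,-11.9],"delta_rot":[0,0,30.7],"jaw":4},
    {"offset":[-22.6,-36.2,-11.9],"delta_rot":[0,0,30.7],"jaw":4},
    {"offset":[-22.6,-36.2,-11.9],"delta_rot":[0,0,30.7],"jaw":4}
  ],
  "squeeze": 15
}}

```text
time: 0.77
position: [0.3844, -0.3656, 0.3245]
tool_rot: [-0.643, 0.766, 0.0, 0.0]
ft_force: [0.8, -0.1, -0.4]
grip_width: 0.0433
```

```bash
python3 - <<'E'
from h import *
go(toolR(-100,20),[.48,-.244,.30])
for n in("side","top"):
    cv2.imwrite(f"pics/{n}1.png",camera(n)[:,:,::-1])
E
```

```text
t 0.77 tcp [ 0.3844 -0.3656  0.3245] off cm [-13.6341  -6.6539   4.2457] rot deg [-19.9701   0.0412  -0.0017] F [ 0.8137 -0.0979 -0.3798] w 0.0433
```

View pics/side1.png

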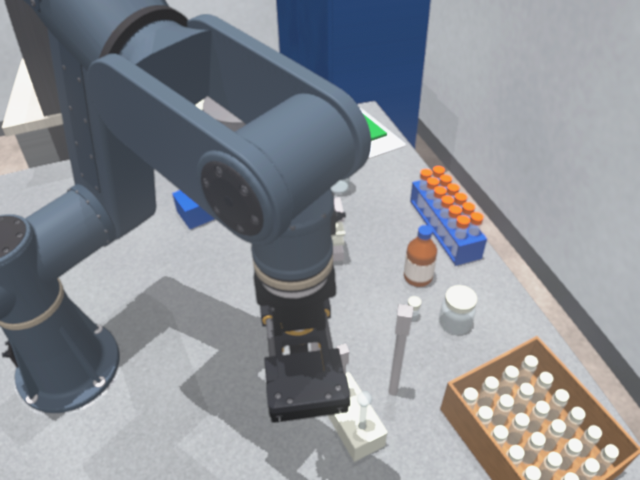

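View pics/top1.png

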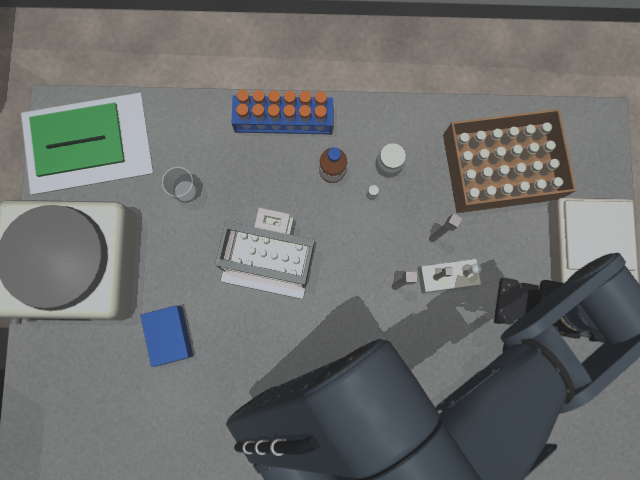

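```bash
python3 - <<'E'
from h import *
go(toolR(-99,23),[.48,-.244,.27])
E
```

```text
t 0.87 tcp [ 0.3867 -0.3623  0.3252] off cm [-13.192   -6.4848   7.3105] rot deg [-23.0687   0.257   -0.526 ] F [-0.6901 -0.6551  0.6911] w 0.0415
```

Call:
{"op": "drive_tool", "data": {
  "plan": [
    {"offset":[-3.8,-1.6,1],"delta_rot":[-7,0,0],"jaw":4},
    {"offset":[-7.6,-3.5,2],"delta_rot":[-14,0,0],"jaw":4},
    {"offset":[-11,-5.2,3.5],"delta_rot":[-21,0.2,-0.5],"jaw":4},
    {"offset":[-13.2,-6.5,5.5],"delta_rot":[-23.1,0.2,-0.5],"jaw":4},
    {"offset":[-13.2,-6.5,7.3],"delta_rot":[-23.1,0.2,-0.5],"jaw":4},
    {"offset":[-13.2,-6.5,7.3],"delta_rot":[-23.1,0.2,-0.5],"jaw":4},
    {"offset":[-13.2,-6.5,7.3],"delta_rot":[-23.1,0.2,-0.5],"jaw":4},
    {"offset":[-13.2,-6.5,7.3],"delta_rot":[-23.1,0.2,-0.5],"jaw":4}
  ]
}}

```text
time: 1.53
position: [0.4702, -0.2501, 0.2525]
tool_rot: [-0.633, 0.748, 0.152, -0.13]
ft_force: [-0.3, -0.4, -0.3]
grip_width: 0.0399
```

```bash
python3 - <<'E'
from h import *
go(toolR(-99,23),[.48,-.244,.165])
for n in("side","top"):
    im=camera(n)[:,:,::-1];cv2.imwrite(f"pics/{n}2.png",im)
g,R,o=gp();print(g, proj("side",[g,o["position"]]),proj("top",[g,o["position"]]))
E
```

```text
t 1.53 tcp [ 0.4702 -0.2501  0.2525] off cm [-0.7867 -4.2249  9.6058] rot deg [ 0.0694  0.0741 -0.5454] F [-0.2873 -0.4267 -0.2661] w 0.0399
[ 0.4777 -0.2516  0.2708] [[343.2753 315.2933]
 [337.9934 323.7146]] [[463.6276 266.4634]
 [460.8553 271.1707]]
```

View pics/side2.png

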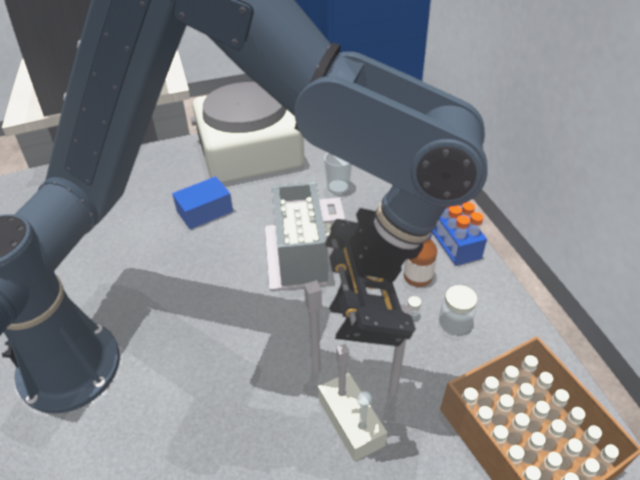

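View pics/top2.png

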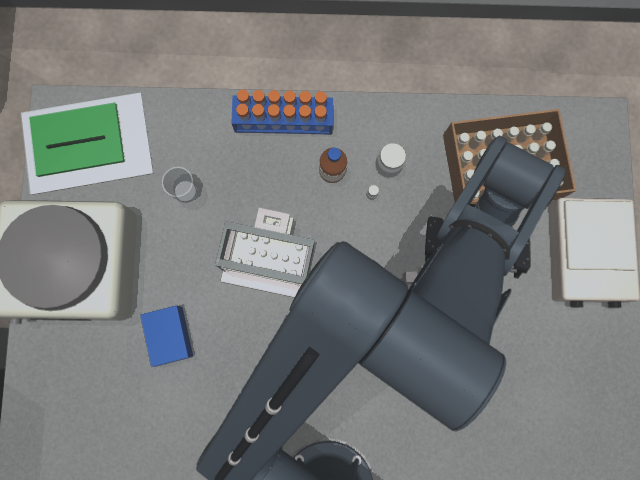

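```bash
python3 - <<'E'
from h import *
im=cv2.imread("pics/side2.png")[200:420,280:440]
cv2.imwrite("pics/c2.png",cv2.resize(im,None,fx=3.6,fy=2.7,interpolation=cv2.INTER_CUBIC))
go(toolR(-99,23),[.48,-.244,.165])
E
```

```text
t 1.63 tcp [ 0.4704 -0.2504  0.2533] off cm [-0.8175 -4.2136  9.6997] rot deg [-0.0505  0.0557 -0.5959] F [0.2492 0.2519 0.0426] w 0.0401
```

View pics/c2.png

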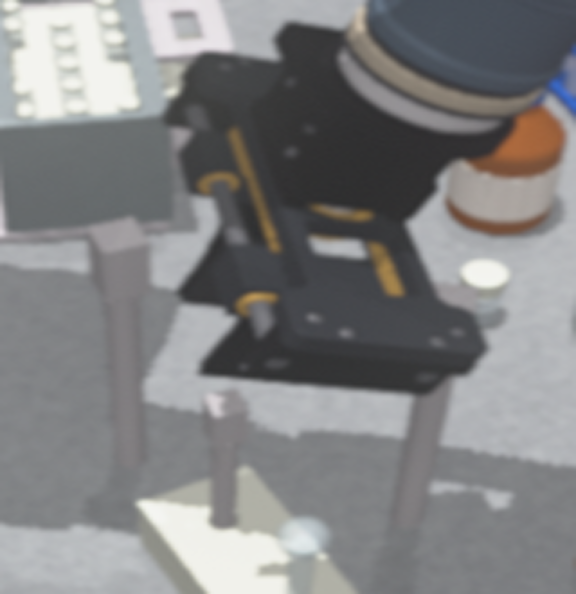

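Call:
{"op": "drive_tool", "data": {
  "plan": [
    {"offset":[-0.8,0,0],"delta_rot":[0,0,-0.6],"jaw":4},
    {"offset":[-0.8,-0.4,0.9],"delta_rot":[0,0,-0.6],"jaw":4},
    {"offset":[-0.8,-1.0,2.2],"delta_rot":[0,0,-0.6],"jaw":4},
    {"offset":[-0.8,-1.6,3.6],"delta_rot":[0,0,-0.6],"jaw":4},
    {"offset":[-0.8,-2.2,5.0],"delta_rot":[0,0,-0.6],"jaw":4},
    {"offset":[-0.8,-2.4,5.5],"delta_rot":[0,0,-0.6],"jaw":4},
    {"offset":[-0.8,-2.4,5.5],"delta_rot":[0,0,-0.6],"jaw":4},
    {"offset":[-0.8,-2.4,5.5],"delta_rot":[0,0,-0.6],"jaw":4}
  ]
}}

```text
time: 2.3
position: [0.4724, -0.2412, 0.1918]
tool_rot: [-0.637, 0.744, 0.153, -0.129]
ft_force: [-0.0, -0.3, 0.7]
grip_width: 0.0401
```

```bash
python3 - <<'E'
from h import *
im=camera("side")[:,:,::-1][200:420,280:440]
cv2.imwrite("pics/c3.png",cv2.resize(im,None,fx=3.6,fy=2.7,interpolation=cv2.INTER_CUBIC))
go(toolR(-99,23),[.48,-.244,.165])
print(gp()[0])
E
```

```text
t 2.35 tcp [ 0.4728 -0.2414  0.1922] off cm [ 0.1493 -1.7622  4.1093] rot deg [0.0412 0.0615 0.1374] F [-0.4519  0.4185  0.3919] w 0.0399
[ 0.4801 -0.2426  0.2097]
```

View pics/c3.png

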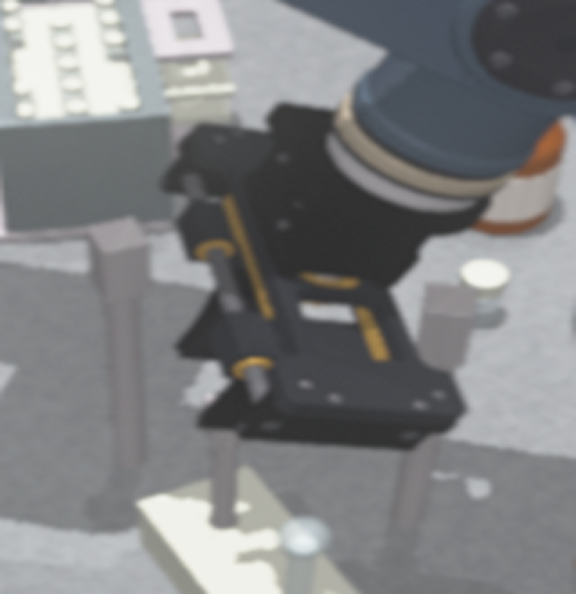

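Call:
{"op": "drive_tool", "data": {
  "plan": [
    {"offset":[0.1,-0.3,0.7],"delta_rot":[0,0,0.1],"jaw":4},
    {"offset":[0.1,-0.6,1.4],"delta_rot":[0,0,0.1],"jaw":4},
    {"offset":[0.1,-0.9,2.1],"delta_rot":[0,0,0.1],"jaw":4},
    {"offset":[0.1,-1.2,2.8],"delta_rot":[0,0,0.1],"jaw":4},
    {"offset":[0.1,-1.5,3.5],"delta_rot":[0,0,0.1],"jaw":4},
    {"offset":[0.1,-1.75,4.1],"delta_rot":[0,0,0.1],"jaw":4},
    {"offset":[0.1,-1.75,4.1],"delta_rot":[0,0,0.1],"jaw":4},
    {"offset":[0.1,-1.75,4.1],"delta_rot":[0,0,0.1],"jaw":4}
  ]
}}

```text
time: 3.02
position: [0.472, -0.2418, 0.1464]
tool_rot: [-0.637, 0.745, 0.153, -0.13]
ft_force: [0.6, 0.3, -0.0]
grip_width: 0.0395
```

```bash
python3 - <<'E'
from h import *
im=camera("side")[:,:,::-1][200:420,280:440]
cv2.imwrite("pics/c4.png",cv2.resize(im,None,fx=3.6,fy=2.7,interpolation=cv2.INTER_CUBIC))
go(toolR(-99,23),[.48,-.244,.165])
print(gp()[0])
E
```

```text
t 3.07 tcp [ 0.4723 -0.242   0.1469] off cm [ 0.073  -0.0198 -0.0764] rot deg [0.1228 0.0893 0.0569] F [-0.768   1.106  -0.0439] w 0.0404
[ 0.4797 -0.2432  0.1644]
```

View pics/c4.png

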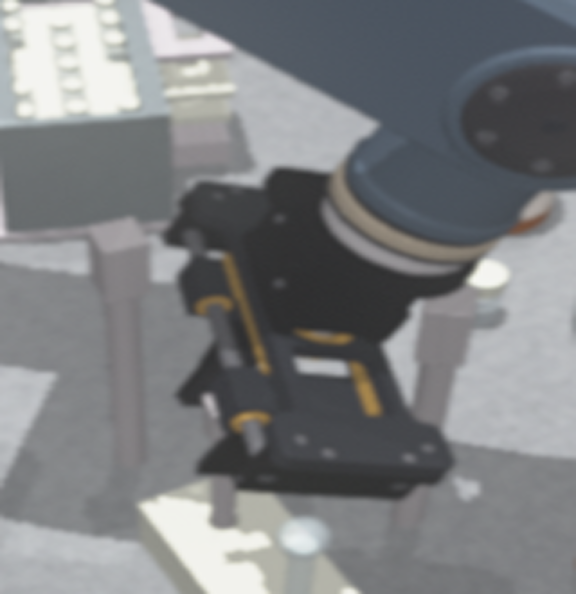

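Call:
{"op": "drive_tool", "data": {
  "plan": [
    {"offset":[0,0,0],"delta_rot":[0,0,0],"jaw":1},
    {"offset":[0,0,0],"delta_rot":[0,0,0],"jaw":1},
    {"offset":[0,0,0],"delta_rot":[0,0,0],"jaw":1},
    {"offset":[0,0,0],"delta_rot":[0,0,0],"jaw":1},
    {"offset":[0,0,0],"delta_rot":[0,0,0],"jaw":1},
    {"offset":[0,0,0],"delta_rot":[0,0,0],"jaw":1},
    {"offset":[0,0,0],"delta_rot":[0,0,0],"jaw":1},
    {"offset":[0,0,0],"delta_rot":[0,0,0],"jaw":1}
  ],
  "squeeze": 25
}}

```text
time: 3.73
position: [0.4724, -0.2421, 0.1473]
tool_rot: [-0.637, 0.745, 0.153, -0.129]
ft_force: [0.8, -0.4, 2.2]
grip_width: 0.0165
```

Call:
{"op": "drive_tool", "data": {
  "plan": [
    {"offset":[0,0.4,-0.9],"delta_rot":[0,0,0],"jaw":1},
    {"offset":[0,1.2,-2.8],"delta_rot":[0,0,0],"jaw":1},
    {"offset":[0,2.0,-4.6],"delta_rot":[0,0,0],"jaw":1},
    {"offset":[0,2.8,-6.6],"delta_rot":[0,0,0],"jaw":1},
    {"offset":[0,3.6,-8.6],"delta_rot":[0,0,0],"jaw":1},
    {"offset":[0,4.4,-10.5],"delta_rot":[0,0,0],"jaw":1},
    {"offset":[0,5.1,-12],"delta_rot":[0,0,0],"jaw":1},
    {"offset":[0,5.5,-12.9],"delta_rot":[0,0,0],"jaw":1}
  ]
}}

```text
time: 4.4
position: [0.4728, -0.2425, 0.2896]
tool_rot: [-0.637, 0.745, 0.151, -0.129]
ft_force: [1.1, -0.4, -1.4]
grip_width: 0.0163
```

```bash
python3 - <<'E'
from h import *
im=camera("side")[:,:,::-1]
cv2.imwrite("pics/side5.png",im)
g,R,o=gp();print(g,o["ft_force"],o["moment"],o["grip_width"],o["q"])
rt=g-[0,0,.155]
print(proj("side",[rt,g]),proj("top",[rt,g]))
go(toolR(-99-10.5,23),[.5907,.1317-.007*0+0,.31])
E
```

```text
[ 0.4805 -0.244   0.3082] [ 0.2842 -0.1947 -1.7637] [-0.0375 -0.338  -0.0024] 0.016530464552676528 [-0.5894  0.5132  1.327  -0.1646  1.6649  1.1529]
[[342.3386 358.1872]
 [343.6559 293.3882]] [[446.0515 271.5029]
 [464.6527 262.6192]]
t 4.45 tcp [ 0.4732 -0.2429  0.2907] off cm [-38.9655  -4.5548  -2.1397] rot deg [-0.175  -4.1239  9.6784] F [ 0.2842 -0.1947 -1.7637] w 0.0165
```

View pics/side5.png

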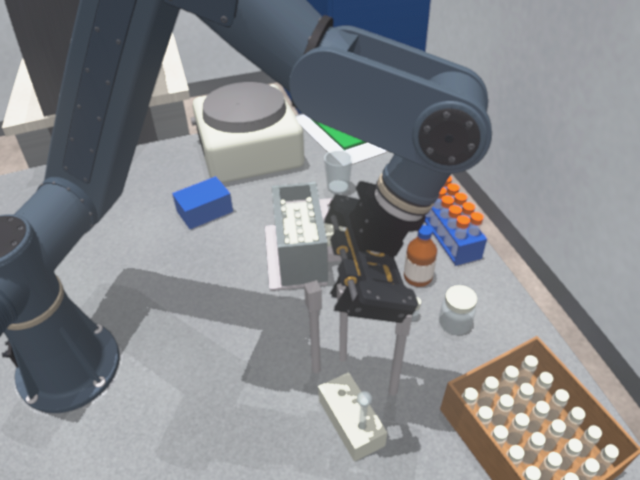

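```bash
python3 - <<'E'
from h import *
go(toolR(-100.5,23),[.5892,.1249,.31])
E
```

```text
t 4.45 tcp [ 0.4732 -0.2429  0.2907] off cm [-38.1546  -4.505   -2.1183] rot deg [-0.1731 -0.6198  1.3885] F [ 0.2842 -0.1947 -1.7637] w 0.0165
```

Call:
{"op": "drive_tool", "data": {
  "plan": [
    {"offset":[-1.5,0.4,-1.0],"delta_rot":[0,0,0],"jaw":1},
    {"offset":[-4,0.2,-2],"delta_rot":[0,0,0.2],"jaw":1},
    {"offset":[-7.5,-0.2,-2.4],"delta_rot":[0,0,0.4],"jaw":1},
    {"offset":[-11,-0.6,-2.5],"delta_rot":[-0.1,-0.2,0.6],"jaw":1},
    {"offset":[-14.5,-1.2,-2.5],"delta_rot":[-0.1,-0.4,0.8],"jaw":1},
    {"offset":[-18,-1.7,-2.4],"delta_rot":[-0.1,-0.5,1.0],"jaw":1},
    {"offset":[-21.5,-2.2,-2.3],"delta_rot":[-0.1,-0.6,1.2],"jaw":1},
    {"offset":[-25,-2.8,-2.2],"delta_rot":[-0.1,-0.6,1.4],"jaw":1}
  ]
}}

```text
time: 5.12
position: [0.5446, 0.002, 0.2962]
tool_rot: [-0.626, 0.753, 0.156, -0.129]
ft_force: [0.8, -0.2, -2.4]
grip_width: 0.0169
```

```bash
python3 - <<'E'
from h import *
print(gp()[0])
go(toolR(-100.5,23),[.5892,.1249,.31])
E
```

```text
[0.552  0.0005 0.3136]
t 5.12 tcp [0.5446 0.002  0.2962] off cm [-12.8999  -1.4404  -0.1887] rot deg [0.3559 0.1157 0.0476] F [ 0.7801 -0.2226 -2.3886] w 0.0169
```

Call:
{"op": "drive_tool", "data": {
  "plan": [
    {"offset":[-3,-0.3,-0.2],"delta_rot":[0,0,0],"jaw":1},
    {"offset":[-6,-0.7,-0.2],"delta_rot":[0,0,0],"jaw":1},
    {"offset":[-9,-1.0,-0.2],"delta_rot":[0,0,0],"jaw":1},
    {"offset":[-11.5,-1.3,-0.2],"delta_rot":[0.2,0.1,0],"jaw":1},
    {"offset":[-12.6,-1.4,-0.2],"delta_rot":[0.2,0.1,0],"jaw":1},
    {"offset":[-12.9,-1.45,-0.2],"delta_rot":[0.2,0.1,0],"jaw":1},
    {"offset":[-12.9,-1.45,-0.2],"delta_rot":[0.2,0.1,0],"jaw":1},
    {"offset":[-12.9,-1.45,-0.2],"delta_rot":[0.2,0.1,0],"jaw":1}
  ]
}}

```text
time: 5.78
position: [0.5822, 0.1226, 0.293]
tool_rot: [-0.626, 0.753, 0.153, -0.128]
ft_force: [-0.2, 0.7, -1.6]
grip_width: 0.0164
```

```bash
python3 - <<'E'
from h import *
ims={n:camera(n)[:,:,::-1] for n in("side","top")}
for n in ims: cv2.imwrite(f"pics/{n}6.png",ims[n])
g,R,o=gp();print(g)
go(toolR(-100.5,23),[.5892,.1249,.31])
rt=g-[0,0,.155]
print(proj("side",[rt,g]),proj("top",[rt,g]))
cv2.imwrite("pics/c6s.png",cv2.resize(ims["side"][140:280,270:390],None,fx=5,fy=4.2,interpolation=cv2.INTER_CUBIC))
cv2.imwrite("pics/c6t.png",cv2.resize(ims["top"][180:280,230:350],None,fx=5,fy=5,interpolation=cv2.INTER_CUBIC))
E
```

```text
[0.5898 0.1207 0.3108]
t 5.88 tcp [0.5825 0.122  0.2934] off cm [-0.4042  0.0909  0.1305] rot deg [ 0.0338  0.0005 -0.0825] F [ 0.4402 -0.2609 -1.5027] w 0.0166
[[332.3579 202.1877]
 [332.1701 138.4377]] [[276.694  218.1214]
 [272.3216 202.0898]]
```

View pics/c6s.png

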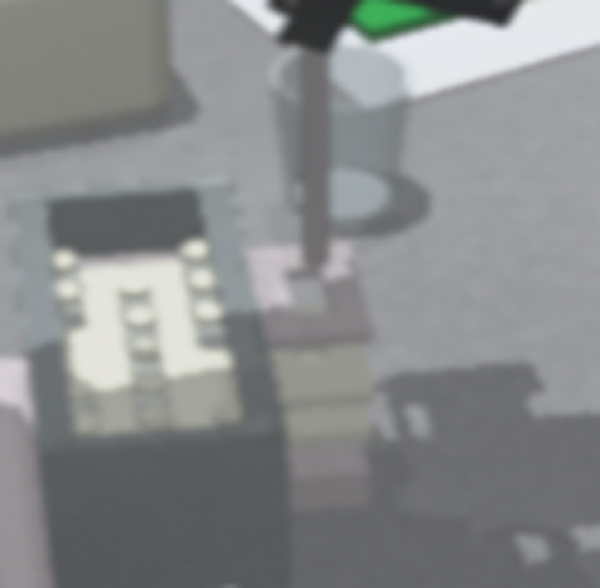

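View pics/c6t.png

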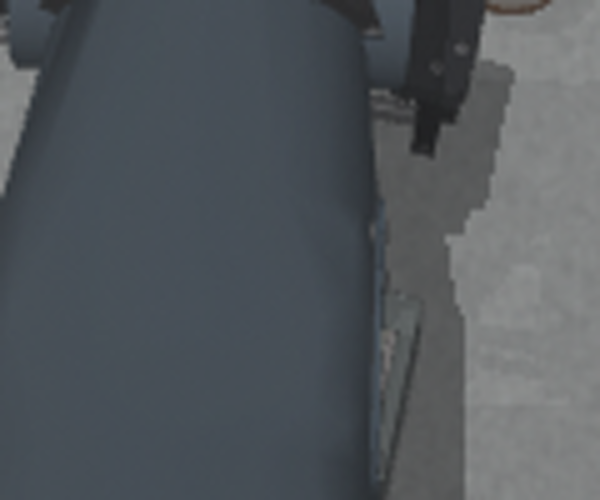

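```bash
python3 - <<'E'
from h import *
go(toolR(-100.5,23),[.5898,.1248,.290])
E
```

```text
t 5.88 tcp [0.5825 0.122  0.2934] off cm [-0.4065 -0.7476  1.9472] rot deg [ 0.0338  0.0005 -0.0825] F [ 0.4402 -0.2609 -1.5027] w 0.0166
```

Call:
{"op": "drive_tool", "data": {
  "plan": [
    {"offset":[-0.2,-0.1,0.2],"delta_rot":[0,0,0],"jaw":1},
    {"offset":[-0.4,-0.3,0.7],"delta_rot":[0,0,0],"jaw":1},
    {"offset":[-0.4,-0.5,1.2],"delta_rot":[0,0,0],"jaw":1},
    {"offset":[-0.4,-0.65,1.6],"delta_rot":[0,0,0],"jaw":1},
    {"offset":[-0.4,-0.75,1.9],"delta_rot":[0,0,0],"jaw":1},
    {"offset":[-0.4,-0.75,1.95],"delta_rot":[0,0,0],"jaw":1},
    {"offset":[-0.4,-0.75,1.95],"delta_rot":[0,0,0],"jaw":1},
    {"offset":[-0.4,-0.75,1.95],"delta_rot":[0,0,0],"jaw":1}
  ]
}}

```text
time: 6.55
position: [0.5828, 0.1276, 0.2725]
tool_rot: [-0.627, 0.753, 0.153, -0.127]
ft_force: [-0.2, -0.2, -2.1]
grip_width: 0.0165
```

```bash
python3 - <<'E'
from h import *
im=camera("side")[:,:,::-1]; cv2.imwrite("pics/side7.png",im)
g,R,o=gp();print(g,o["ft_force"])
rt=g-[0,0,.155]
c=im[180:260,310:360]
cv2.imwrite("pics/c7s.png",cv2.resize(c,None,fx=10,fy=7.5,interpolation=cv2.INTER_CUBIC))
print((proj("side",[rt])-[310,180])*[10,7.5])
for n in([.5199,.1449,-.1835],[.5218,.1456,-.1977]):
  print((proj("side",place(*n,[(.08,.018,.128),(.08,-.018,.128),(.064,-.018,.128),(.064,.018,.128),(.072,-.007,.128),(.072,-.007,.093)]))-[310,180])*[10,7.5])
E
```

```text
[0.5902 0.1263 0.2901] [-0.3073 -0.1977 -2.3296]
[[216.7853 211.2899]]
[[235.3897 175.5834]
 [261.1823 256.8013]
 [185.5641 262.4561]
 [161.4619 180.997 ]
 [215.6553 234.3687]
 [216.1598 327.4023]]
[[244.6327 175.1395]
 [268.2234 256.5098]
 [192.4718 261.6362]
 [170.5836 180.0474]
 [223.3126 233.7689]
 [223.6604 326.8006]]
```

View pics/c7s.png

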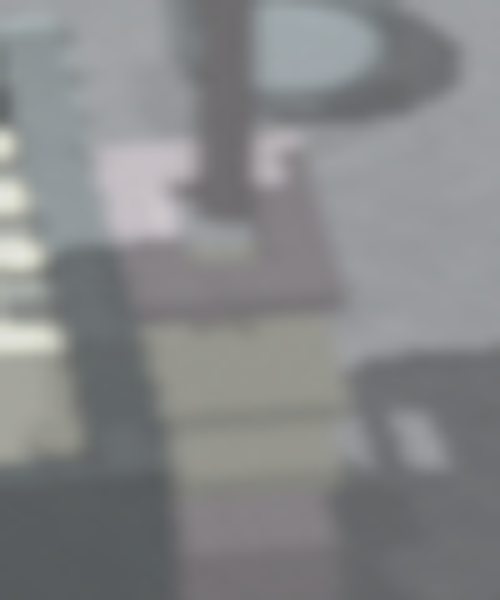

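```bash
python3 - <<'E'
import cv2
a=cv2.imread("pics/side7.png");b=cv2.imread("pics/side0.png")
for v in(196,200,204,206,208,210,211,212,213): print(v,[int(x) for x in a[v,320:346].sum(1)//3])
print()
for v in(204,206,208,210,211,212,213): print(v,[int(x) for x in b[v,320:346].sum(1)//3])
E
```

```text
196 [160, 162, 162, 160, 157, 153, 151, 150, 145, 132, 118, 111, 111, 110, 114, 127, 138, 139, 136, 134, 132, 130, 129, 129, 129, 129]
200 [182, 188, 190, 192, 192, 192, 192, 190, 182, 159, 131, 114, 111, 111, 122, 153, 174, 173, 156, 146, 145, 151, 154, 156, 159, 160]
204 [184, 192, 194, 194, 195, 192, 179, 162, 147, 129, 115, 111, 111, 110, 118, 138, 157, 159, 146, 134, 135, 145, 152, 154, 154, 155]
206 [174, 189, 194, 194, 196, 196, 184, 161, 140, 124, 114, 111, 111, 109, 111, 119, 127, 131, 131, 130, 133, 140, 150, 156, 156, 157]
208 [171, 188, 195, 195, 196, 201, 199, 183, 163, 144, 128, 119, 116, 114, 114, 119, 127, 130, 131, 131, 131, 136, 147, 153, 156, 157]
210 [163, 179, 189, 189, 189, 192, 192, 181, 166, 158, 154, 149, 145, 143, 140, 131, 128, 131, 131, 132, 131, 134, 141, 150, 155, 155]
211 [154, 166, 176, 175, 171, 171, 172, 164, 157, 156, 157, 156, 154, 152, 147, 135, 129, 131, 132, 132, 131, 133, 139, 149, 155, 155]
212 [136, 145, 154, 152, 146, 146, 146, 145, 146, 151, 154, 154, 153, 153, 148, 136, 130, 130, 131, 132, 132, 132, 137, 147, 154, 155]
213 [116, 123, 133, 
[... 360 characters left out ...]
 197, 179, 167, 164, 165]
208 [179, 201, 211, 214, 215, 216, 212, 193, 174, 167, 166, 166, 165, 161, 162, 180, 202, 212, 214, 213, 212, 205, 187, 171, 164, 164]
210 [171, 190, 207, 213, 215, 216, 213, 200, 180, 169, 166, 165, 164, 163, 160, 169, 193, 210, 213, 214, 213, 210, 198, 178, 166, 162]
211 [166, 183, 202, 212, 214, 216, 215, 205, 184, 169, 165, 164, 163, 162, 159, 165, 189, 209, 214, 214, 213, 212, 203, 183, 168, 163]
212 [165, 181, 200, 212, 215, 215, 216, 208, 187, 169, 162, 162, 161, 160, 157, 160, 184, 205, 213, 214, 214, 213, 206, 188, 171, 163]
213 [164, 179, 201, 212, 214, 215, 216, 211, 190, 172, 163, 162, 163, 163, 161, 164, 182, 203, 213, 214, 214, 213, 209, 192, 174, 164]
```

```bash
python3 - <<'E'
from h import *
go(toolR(-100.5,23),[.5899,.1252,.2595])
R=Rn.from_quat(get_obs()["tool_rot"]).as_matrix();print("rack y in tool",R.T@[.186,.9825,0],"rack x",R.T@[.9825,-.186,0],"down",R.T@[0,0,-1])
E
```

```text
t 6.6 tcp [0.5829 0.1276 0.2726] off cm [ 0.1131 -1.1886  2.823 ] rot deg [-0.0215 -0.0005  0.0367] F [-0.3073 -0.1977 -2.3296] w 0.0168
rack y in tool [-0.9999 -0.0042 -0.0015] rack x [ 0.0044 -0.9206 -0.3904] down [ 0.0002 -0.3904  0.9207]
```

Call:
{"op": "drive_tool", "data": {
  "plan": [
    {"offset":[0.1,-0.1,0.3],"delta_rot":[0,0,0],"jaw":1},
    {"offset":[0.1,-0.3,0.7],"delta_rot":[0,0,0],"jaw":1},
    {"offset":[0.1,-0.45,1.1],"delta_rot":[0,0,0],"jaw":1},
    {"offset":[0.1,-0.65,1.5],"delta_rot":[0,0,0],"jaw":1},
    {"offset":[0.1,-0.85,2.0],"delta_rot":[0,0,0],"jaw":1},
    {"offset":[0.1,-1.0,2.4],"delta_rot":[0,0,0],"jaw":1},
    {"offset":[0.1,-1.2,2.8],"delta_rot":[0,0,0],"jaw":1},
    {"offset":[0.1,-1.2,2.8],"delta_rot":[0,0,0],"jaw":1}
  ]
}}

```text
time: 7.27
position: [0.5821, 0.1266, 0.2407]
tool_rot: [-0.627, 0.753, 0.154, -0.128]
ft_force: [0.2, -0.0, -1.6]
grip_width: 0.0165
```

```bash
python3 - <<'E'
from h import *
im=camera("side")[:,:,::-1]; cv2.imwrite("pics/side8.png",im)
g,R,o=gp();print(g,o["ft_force"],o["moment"])
c=im[180:260,310:360]
cv2.imwrite("pics/c8s.png",cv2.resize(c,None,fx=10,fy=7.5,interpolation=cv2.INTER_CUBIC))
E
```

```text
[0.5896 0.1253 0.2588] [-0.0218  0.0251 -1.9137] [ 0.0399 -0.3599 -0.0011]
```

View pics/c8s.png

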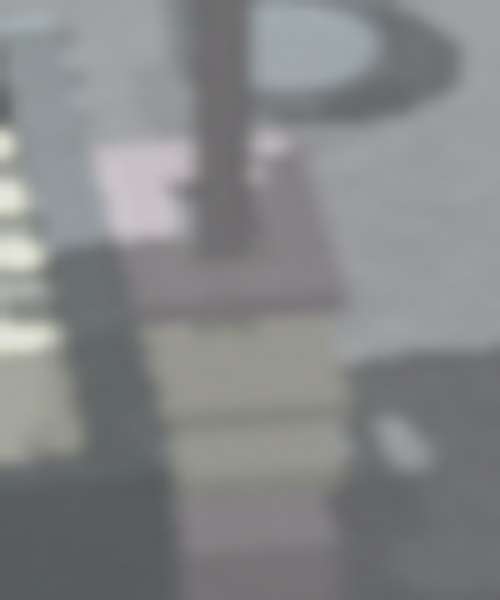

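Call:
{"op": "drive_tool", "data": {
  "plan": [
    {"offset":[0,-0.05,-0.02],"delta_rot":[0,0,0],"jaw":1},
    {"offset":[0,-0.1,-0.04],"delta_rot":[0,0,0],"jaw":1},
    {"offset":[0,-0.15,-0.06],"delta_rot":[0,0,0],"jaw":1},
    {"offset":[0,-0.2,-0.08],"delta_rot":[0,0,0],"jaw":1},
    {"offset":[0,-0.23,-0.1],"delta_rot":[0,0,0],"jaw":1},
    {"offset":[0,-0.23,-0.1],"delta_rot":[0,0,0],"jaw":1},
    {"offset":[0,-0.23,-0.1],"delta_rot":[0,0,0],"jaw":1},
    {"offset":[0,-0.23,-0.1],"delta_rot":[0,0,0],"jaw":1}
  ]
}}

```text
time: 7.98
position: [0.585, 0.1262, 0.2421]
tool_rot: [-0.627, 0.753, 0.153, -0.128]
ft_force: [-0.4, -0.1, -1.3]
grip_width: 0.0169
```

```bash
cat >> h.py <<'E'
HC=np.array([.5905,.1318]);YA=-.187
def rk():
    g,R,o=gp();d=g[:2]-HC;c,s=np.cos(YA),np.sin(YA)
    F=o["ft_force"];print("t %.2f rack x %.2f y %.2f mm tipz %.1f | F rack x %.1f y %.1f z %.1f | M %s w %.4f"%(o["time"],1e3*(c*d[0]+s*d[1]),1e3*(-s*d[0]+c*d[1]),1e3*(g[2]-.1545),c*F[0]+s*F[1],-s*F[0]+c*F[1],F[2],o["moment"],o["grip_width"]))
E
python3 -c "
from h import *
rk()"
```

```text
t 7.98 rack x 3.08 y -6.49 mm tipz 105.1 | F rack x -0.4 y -0.2 z -1.3 | M [ 0.0234 -0.1714  0.0394] w 0.0169
```

Call:
{"op": "drive_tool", "data": {
  "plan": [
    {"offset":[0,-0.03,-0.01],"delta_rot":[0,0,0],"jaw":1},
    {"offset":[0,-0.06,-0.03],"delta_rot":[0,0,0],"jaw":1},
    {"offset":[0,-0.09,-0.04],"delta_rot":[0,0,0],"jaw":1},
    {"offset":[0,-0.09,-0.04],"delta_rot":[0,0,0],"jaw":1},
    {"offset":[0,-0.09,-0.04],"delta_rot":[0,0,0],"jaw":1},
    {"offset":[0,-0.09,-0.04],"delta_rot":[0,0,0],"jaw":1},
    {"offset":[0,-0.09,-0.04],"delta_rot":[0,0,0],"jaw":1},
    {"offset":[0,-0.09,-0.04],"delta_rot":[0,0,0],"jaw":1}
  ]
}}

```text
time: 8.65
position: [0.5862, 0.126, 0.242]
tool_rot: [-0.627, 0.753, 0.153, -0.127]
ft_force: [-1.2, -0.7, -1.4]
grip_width: 0.0164
```

```bash
python3 -c "
from h import *
rk()"
```

```text
t 8.65 rack x 4.29 y -6.46 mm tipz 105.0 | F rack x -1.1 y -0.9 z -1.4 | M [ 0.0418 -0.0507 -0.0513] w 0.0164
```

Call:
{"op": "drive_tool", "data": {
  "plan": [
    {"offset":[0,0.1,0.04],"delta_rot":[0,0,0],"jaw":1},
    {"offset":[0,0.2,0.09],"delta_rot":[0,0,0],"jaw":1},
    {"offset":[0,0.3,0.13],"delta_rot":[0,0,0],"jaw":1},
    {"offset":[0,0.39,0.165],"delta_rot":[0,0,0],"jaw":1},
    {"offset":[0,0.39,0.165],"delta_rot":[0,0,0],"jaw":1},
    {"offset":[0,0.39,0.165],"delta_rot":[0,0,0],"jaw":1},
    {"offset":[0,0.39,0.165],"delta_rot":[0,0,0],"jaw":1},
    {"offset":[0,0.39,0.165],"delta_rot":[0,0,0],"jaw":1}
  ]
}}

```text
time: 9.32
position: [0.582, 0.1267, 0.242]
tool_rot: [-0.627, 0.753, 0.153, -0.127]
ft_force: [0.3, 0.1, -1.8]
grip_width: 0.0165
```

```bash
python3 -c "
from h import *
rk()
cv2.imwrite('pics/side9.png',camera('side')[:,:,::-1]);rk()"
```

```text
t 9.32 rack x 0.02 y -6.52 mm tipz 105.0 | F rack x 0.2 y 0.2 z -1.8 | M [-0.0282 -0.3419  0.0663] w 0.0165
t 9.37 rack x 0.01 y -6.52 mm tipz 105.0 | F rack x 0.0 y 0.3 z -1.5 | M [-0.0424 -0.3288 -0.0328] w 0.0166
```

Call:
{"op": "drive_tool", "data": {
  "plan": [
    {"offset":[0,0.07,0.03],"delta_rot":[0,0,0],"jaw":1},
    {"offset":[0,0.14,0.06],"delta_rot":[0,0,0],"jaw":1},
    {"offset":[0,0.21,0.09],"delta_rot":[0,0,0],"jaw":1},
    {"offset":[0,0.28,0.12],"delta_rot":[0,0,0],"jaw":1},
    {"offset":[0,0.28,0.12],"delta_rot":[0,0,0],"jaw":1},
    {"offset":[0,0.28,0.12],"delta_rot":[0,0,0],"jaw":1},
    {"offset":[0,0.28,0.12],"delta_rot":[0,0,0],"jaw":1},
    {"offset":[0,0.28,0.12],"delta_rot":[0,0,0],"jaw":1}
  ]
}}

```text
time: 10.03
position: [0.5791, 0.1273, 0.2421]
tool_rot: [-0.627, 0.753, 0.153, -0.127]
ft_force: [0.3, -0.2, -2.2]
grip_width: 0.0165
```

```bash
python3 -c "
from h import *
rk()
"
```

```text
t 10.03 rack x -2.93 y -6.50 mm tipz 105.0 | F rack x 0.3 y -0.2 z -2.2 | M [ 0.0121 -0.5802  0.0011] w 0.0165
```

Call:
{"op": "drive_tool", "data": {
  "plan": [
    {"offset":[0,-0.15,-0.06],"delta_rot":[0,0,0],"jaw":1},
    {"offset":[0,-0.31,-0.13],"delta_rot":[0,0,0],"jaw":1},
    {"offset":[0,-0.46,0.24],"delta_rot":[0,0,0],"jaw":1},
    {"offset":[0,-0.62,0.6],"delta_rot":[0,0,0],"jaw":1},
    {"offset":[0,-0.78,0.97],"delta_rot":[0,0,0],"jaw":1},
    {"offset":[0,-0.86,1.16],"delta_rot":[0,0,0],"jaw":1},
    {"offset":[0,-0.93,1.34],"delta_rot":[0,0,0],"jaw":1},
    {"offset":[0,-0.93,1.34],"delta_rot":[0,0,0],"jaw":1}
  ]
}}

```text
time: 10.7
position: [0.582, 0.1268, 0.2254]
tool_rot: [-0.627, 0.753, 0.154, -0.128]
ft_force: [0.6, 0.8, -2.2]
grip_width: 0.0168
```

```bash
python3 -c "
from h import *
rk()
"
```

```text
t 10.70 rack x -0.03 y -6.47 mm tipz 88.4 | F rack x 0.5 y 0.9 z -2.2 | M [ 0.1006 -0.3637 -0.0168] w 0.0168
```

Call:
{"op": "drive_tool", "data": {
  "plan": [
    {"offset":[0,-0.14,0.21],"delta_rot":[0,0,0],"jaw":1},
    {"offset":[0,-0.24,0.44],"delta_rot":[0,0,0],"jaw":1},
    {"offset":[0,-0.35,0.7],"delta_rot":[0,0,0],"jaw":1},
    {"offset":[0,-0.47,1.0],"delta_rot":[0,0,0],"jaw":1},
    {"offset":[0,-0.59,1.3],"delta_rot":[0,0,0],"jaw":1},
    {"offset":[0,-0.71,1.55],"delta_rot":[0,0,0],"jaw":1},
    {"offset":[0,-0.82,1.8],"delta_rot":[0,0,0],"jaw":1},
    {"offset":[0,-0.82,1.8],"delta_rot":[0,0,0],"jaw":1}
  ]
}}

```text
time: 11.37
position: [0.5824, 0.1266, 0.2055]
tool_rot: [-0.627, 0.753, 0.154, -0.128]
ft_force: [-1.3, 0.5, -1.5]
grip_width: 0.0164
```

```bash
python3 -c "
from h import *
rk()
im=camera('side')[:,:,::-1];cv2.imwrite('pics/side10.png',im)
cv2.imwrite('pics/c10s.png',cv2.resize(im[180:270,305:360],None,fx=9,fy=6.6,interpolation=cv2.INTER_CUBIC))
"
```

```text
t 11.37 rack x 0.45 y -6.60 mm tipz 68.5 | F rack x -1.4 y 0.3 z -1.5 | M [ 0.0033 -0.3736  0.0325] w 0.0164
```

View pics/c10s.png

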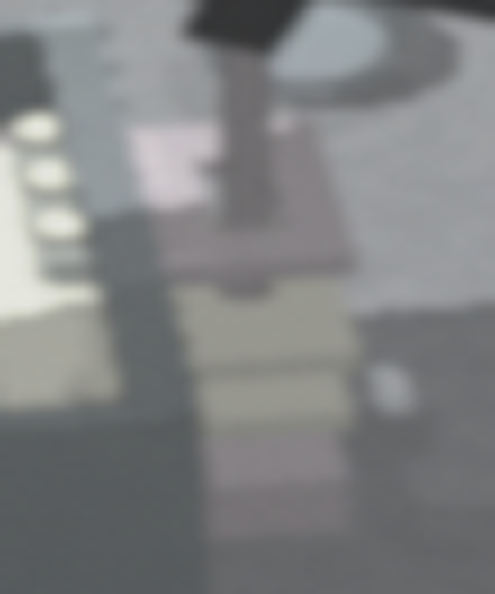

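Call:
{"op": "drive_tool", "data": {
  "plan": [
    {"offset":[-0.15,0,0],"delta_rot":[0,0,0],"jaw":1},
    {"offset":[-0.35,0,0],"delta_rot":[0,0,0],"jaw":1},
    {"offset":[-0.55,0,0],"delta_rot":[0,0,0],"jaw":1},
    {"offset":[-0.75,0,0],"delta_rot":[0,0,0],"jaw":1},
    {"offset":[-0.95,0,0],"delta_rot":[0,0,0],"jaw":1},
    {"offset":[-1.15,0,0],"delta_rot":[0,0,0],"jaw":1},
    {"offset":[-1.2,0,0],"delta_rot":[0,0,0],"jaw":1},
    {"offset":[-1.2,0,0],"delta_rot":[0,0,0],"jaw":1}
  ]
}}

```text
time: 12.08
position: [0.5849, 0.1386, 0.2063]
tool_rot: [-0.627, 0.753, 0.153, -0.128]
ft_force: [-0.8, -1.3, -2.0]
grip_width: 0.0166
```

```bash
python3 -c "
from h import *
rk()
im=camera('side')[:,:,::-1];cv2.imwrite('pics/side11.png',im);rk()
cv2.imwrite('pics/c11s.png',cv2.resize(im[180:270,305:360],None,fx=9,fy=6.6,interpolation=cv2.INTER_CUBIC))
"
```

```text
t 12.08 rack x 0.62 y 5.67 mm tipz 69.3 | F rack x -0.5 y -1.4 z -2.0 | M [-0.3197 -0.1251  0.0786] w 0.0166
t 12.13 rack x 0.66 y 5.61 mm tipz 69.3 | F rack x -0.9 y -1.2 z -1.9 | M [-0.3029 -0.1377  0.0169] w 0.0170
```

View pics/c11s.png

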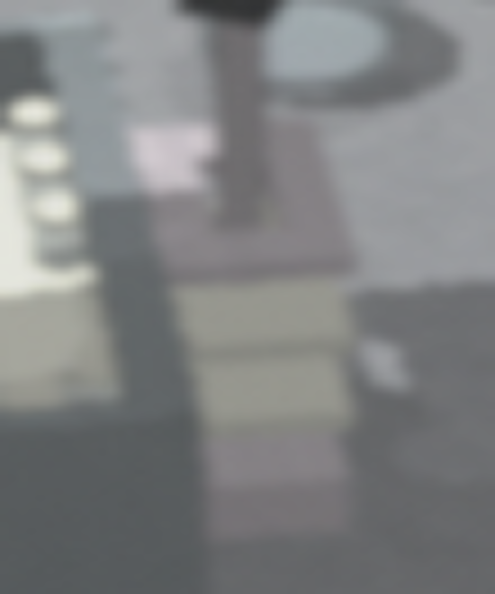

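```bash
python3 - <<'E'
import cv2
for f in("side10","side11"):
    b=cv2.imread(f"pics/{f}.png")
    for u in(330,333,336,340): print(f,u,[int(x) for x in b[220:262,u].sum(1)//3])
E
```

```text
side10 330 [124, 120, 117, 116, 120, 133, 144, 148, 148, 148, 148, 148, 147, 147, 143, 136, 134, 139, 145, 148, 148, 148, 146, 141, 134, 131, 131, 132, 132, 132, 132, 132, 131, 126, 120, 117, 116, 116, 117, 117, 115, 110]
side10 333 [121, 117, 114, 111, 116, 130, 142, 148, 148, 148, 148, 148, 148, 146, 140, 135, 134, 140, 146, 148, 148, 147, 145, 139, 133, 131, 131, 131, 132, 131, 131, 131, 129, 124, 119, 116, 117, 116, 116, 116, 114, 108]
side10 336 [122, 124, 132, 141, 144, 146, 148, 148, 148, 148, 148, 148, 147, 144, 138, 134, 136, 143, 147, 148, 148, 147, 143, 137, 132, 131, 132, 132, 132, 131, 131, 131, 127, 122, 118, 118, 116, 117, 117, 116, 112, 107]
side10 340 [122, 128, 139, 146, 148, 148, 148, 148, 148, 148, 148, 148, 147, 142, 136, 134, 139, 145, 147, 148, 148, 147, 141, 135, 131, 131, 131, 132, 132, 132, 132, 130, 126, 121, 118, 117, 117, 118, 116, 115, 111, 106]
side11 330 [124, 122, 126, 137, 145, 148, 148, 148, 148, 148, 147, 144, 138, 133, 137, 142, 146, 148, 147, 148, 147, 148, 146, 141, 134, 131, 131, 131, 132, 131, 133, 132, 130, 125, 119, 117, 116, 116, 116, 116, 115, 110]
side11 333 [121, 120, 127, 139, 146, 148, 147, 148, 147, 147, 146, 142, 136, 133, 137, 144, 147, 147, 147, 148, 147, 147, 144, 139, 133, 130, 131, 131, 131, 131, 131, 130, 129, 123, 118, 117, 117, 116, 115, 116, 113, 108]
side11 336 [121, 124, 134, 143, 148, 148, 147, 148, 148, 147, 146, 140, 134, 133, 139, 145, 147, 147, 147, 147, 146, 147, 143, 136, 132, 131, 131, 131, 131, 131, 130, 130, 127, 122, 118, 116, 116, 117, 117, 116, 112, 106]
side11 340 [122, 128, 138, 146, 147, 148, 148, 148, 147, 147, 143, 137, 133, 136, 142, 146, 148, 148, 148, 147, 147, 146, 140, 134, 131, 130, 131, 131, 131, 131, 131, 130, 125, 121, 118, 117, 117, 117, 116, 114, 111, 106]
```

Call:
{"op": "drive_tool", "data": {
  "plan": [
    {"offset":[0,-0.05,0.18],"delta_rot":[0,0,0],"jaw":1},
    {"offset":[0,-0.14,0.4],"delta_rot":[0,0,0],"jaw":1},
    {"offset":[0,-0.23,0.62],"delta_rot":[0,0,0],"jaw":1},
    {"offset":[0,-0.33,0.84],"delta_rot":[0,0,0],"jaw":1},
    {"offset":[0,-0.4,1.02],"delta_rot":[0,0,0],"jaw":1},
    {"offset":[0,-0.48,1.2],"delta_rot":[0,0,0],"jaw":1},
    {"offset":[0,-0.55,1.38],"delta_rot":[0,0,0],"jaw":1},
    {"offset":[0,-0.55,1.38],"delta_rot":[0,0,0],"jaw":1}
  ]
}}

```text
time: 12.8
position: [0.5844, 0.1385, 0.1909]
tool_rot: [-0.627, 0.753, 0.154, -0.128]
ft_force: [-1.4, -0.2, -1.1]
grip_width: 0.0165
```

```bash
python3 -c "
from h import *
rk()
"
```

```text
t 12.80 rack x 0.17 y 5.44 mm tipz 53.9 | F rack x -1.3 y -0.5 z -1.1 | M [-0.3187 -0.1835  0.0697] w 0.0165
```

Call:
{"op": "drive_tool", "data": {
  "plan": [
    {"offset":[0,-0.06,0.15],"delta_rot":[0,0,0],"jaw":1},
    {"offset":[0,-0.14,0.34],"delta_rot":[0,0,0],"jaw":1},
    {"offset":[0,-0.24,0.56],"delta_rot":[0,0,0],"jaw":1},
    {"offset":[0,-0.34,0.8],"delta_rot":[0,0,0],"jaw":1},
    {"offset":[0,-0.44,1.04],"delta_rot":[0,0,0],"jaw":1},
    {"offset":[0,-0.54,1.28],"delta_rot":[0,0,0],"jaw":1},
    {"offset":[0,-0.62,1.47],"delta_rot":[0,0,0],"jaw":1},
    {"offset":[0,-0.62,1.47],"delta_rot":[0,0,0],"jaw":1}
  ]
}}

```text
time: 13.47
position: [0.5843, 0.1385, 0.1748]
tool_rot: [-0.627, 0.753, 0.154, -0.128]
ft_force: [-0.6, -1.5, -0.7]
grip_width: 0.0165
```

```bash
python3 -c "
from h import *
rk()
"
```

```text
t 13.47 rack x 0.15 y 5.43 mm tipz 37.8 | F rack x -0.3 y -1.5 z -0.7 | M [-0.3603 -0.1343  0.0665] w 0.0165
```

Call:
{"op": "drive_tool", "data": {
  "plan": [
    {"offset":[0.12,0,0],"delta_rot":[0,0,0],"jaw":1},
    {"offset":[0.24,0,0],"delta_rot":[0,0,0],"jaw":1},
    {"offset":[0.36,0,0],"delta_rot":[0,0,0],"jaw":1},
    {"offset":[0.48,0,0],"delta_rot":[0,0,0],"jaw":1},
    {"offset":[0.6,0,0],"delta_rot":[0,0,0],"jaw":1},
    {"offset":[0.72,0,0],"delta_rot":[0,0,0],"jaw":1},
    {"offset":[0.84,0,0],"delta_rot":[0,0,0],"jaw":1},
    {"offset":[0.84,0,0],"delta_rot":[0,0,0],"jaw":1}
  ]
}}

```text
time: 14.13
position: [0.5836, 0.1306, 0.1756]
tool_rot: [-0.627, 0.753, 0.153, -0.127]
ft_force: [1.8, 2.5, -2.1]
grip_width: 0.0158
```

```bash
python3 -c "
from h import *
rk()
b=camera('side')[:,:,::-1];cv2.imwrite('pics/side12.png',b);rk()
for u in(330,333,336,340): print(u,[int(x) for x in b[220:262,u].astype(int).sum(1)//3])
cv2.imwrite('pics/c12s.png',cv2.resize(b[180:270,305:360],None,fx=9,fy=6.6,interpolation=cv2.INTER_CUBIC))
"
```

```text
t 14.13 rack x 0.82 y -2.50 mm tipz 38.6 | F rack x 1.4 y 2.8 z -2.1 | M [ 0.7098 -0.8279 -0.2333] w 0.0158
t 14.18 rack x 0.75 y -2.54 mm tipz 38.6 | F rack x 1.8 y 3.4 z -1.9 | M [ 0.7309 -0.8282 -0.2222] w 0.0159
330 [125, 120, 122, 131, 142, 148, 148, 148, 148, 148, 148, 147, 143, 137, 134, 138, 144, 147, 148, 148, 148, 148, 148, 147, 142, 136, 132, 131, 132, 133, 132, 132, 131, 126, 120, 117, 116, 117, 117, 117, 116, 110]
333 [121, 117, 119, 128, 140, 146, 148, 148, 148, 148, 148, 146, 141, 135, 134, 139, 145, 147, 148, 148, 147, 148, 148, 146, 140, 134, 131, 131, 131, 132, 131, 131, 129, 123, 119, 117, 117, 116, 116, 116, 114, 108]
336 [121, 123, 134, 144, 148, 148, 148, 148, 148, 148, 148, 146, 139, 134, 135, 142, 146, 148, 148, 147, 148, 148, 147, 144, 138, 132, 131, 131, 132, 131, 131, 130, 128, 123, 118, 116, 117, 117, 117, 117, 112, 107]
340 [123, 128, 139, 146, 148, 148, 148, 148, 148, 148, 147, 143, 137, 134, 137, 143, 147, 148, 148, 148, 148, 148, 147, 142, 137, 132, 131, 131, 131, 132, 132, 131, 126, 121, 119, 117, 117, 117, 117, 116, 111, 106]
```

View pics/c12s.png

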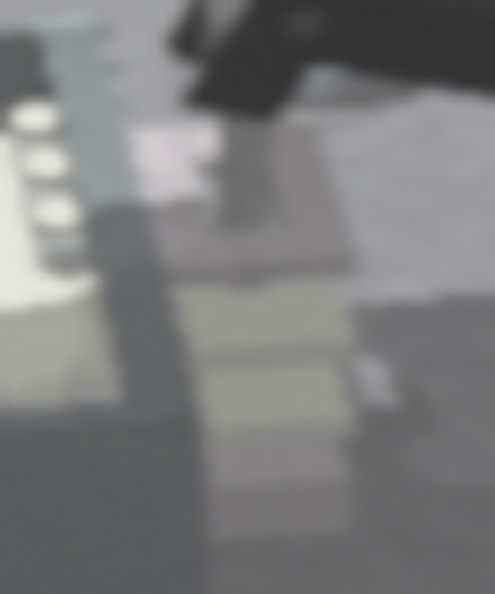

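Call:
{"op": "drive_tool", "data": {
  "plan": [
    {"offset":[-0.1,0,0],"delta_rot":[0,0,0],"jaw":1},
    {"offset":[-0.2,0,0],"delta_rot":[0,0,0],"jaw":1},
    {"offset":[-0.3,0,0],"delta_rot":[0,0,0],"jaw":1},
    {"offset":[-0.3,0,0],"delta_rot":[0,0,0],"jaw":1},
    {"offset":[-0.3,0,0],"delta_rot":[0,0,0],"jaw":1},
    {"offset":[-0.3,0,0],"delta_rot":[0,0,0],"jaw":1},
    {"offset":[-0.3,0,0],"delta_rot":[0,0,0],"jaw":1},
    {"offset":[-0.3,0,0],"delta_rot":[0,0,0],"jaw":1}
  ]
}}

```text
time: 14.85
position: [0.5832, 0.133, 0.1754]
tool_rot: [-0.627, 0.753, 0.153, -0.128]
ft_force: [0.9, 0.0, -1.9]
grip_width: 0.0159
```

```bash
python3 -c "
from h import *
rk()
"
```

```text
t 14.85 rack x 0.04 y -0.19 mm tipz 38.4 | F rack x 0.8 y 0.2 z -1.9 | M [-0.0264 -0.3392 -0.0045] w 0.0159
```

Call:
{"op": "drive_tool", "data": {
  "plan": [
    {"offset":[0,-0.1,0.2],"delta_rot":[0,0,0],"jaw":1},
    {"offset":[0,-0.23,0.5],"delta_rot":[0,0,0],"jaw":1},
    {"offset":[0,-0.35,0.8],"delta_rot":[0,0,0],"jaw":1},
    {"offset":[0,-0.46,1.05],"delta_rot":[0,0,0],"jaw":1},
    {"offset":[0,-0.56,1.28],"delta_rot":[0,0,0],"jaw":1},
    {"offset":[0,-0.62,1.42],"delta_rot":[0,0,0],"jaw":1},
    {"offset":[0,-0.68,1.55],"delta_rot":[0,0,0],"jaw":1},
    {"offset":[0,-0.68,1.55],"delta_rot":[0,0,0],"jaw":1}
  ]
}}

```text
time: 15.52
position: [0.5836, 0.1331, 0.1582]
tool_rot: [-0.627, 0.753, 0.153, -0.128]
ft_force: [0.3, -0.6, -1.5]
grip_width: 0.016
```

```bash
python3 -c "
from h import *
rk()
"
```

```text
t 15.52 rack x 0.43 y 0.04 mm tipz 21.1 | F rack x 0.4 y -0.6 z -1.5 | M [ 0.0615 -0.376  -0.0084] w 0.0160
```

Call:
{"op": "drive_tool", "data": {
  "plan": [
    {"offset":[0,-0.06,0.14],"delta_rot":[0,0,0],"jaw":1},
    {"offset":[0,-0.13,0.32],"delta_rot":[0,0,0],"jaw":1},
    {"offset":[0,-0.21,0.5],"delta_rot":[0,0,0],"jaw":1},
    {"offset":[0,-0.29,0.7],"delta_rot":[0,0,0],"jaw":1},
    {"offset":[0,-0.37,0.88],"delta_rot":[0,0,0],"jaw":1},
    {"offset":[0,-0.44,1.04],"delta_rot":[0,0,0],"jaw":1},
    {"offset":[0,-0.51,1.2],"delta_rot":[0,0,0],"jaw":1},
    {"offset":[0,-0.51,1.2],"delta_rot":[0,0,0],"jaw":1}
  ]
}}

```text
time: 16.18
position: [0.5836, 0.1331, 0.1451]
tool_rot: [-0.627, 0.753, 0.154, -0.128]
ft_force: [0.1, -0.5, -2.6]
grip_width: 0.0159
```

```bash
python3 -c "
from h import *
rk()
"
```

```text
t 16.18 rack x 0.39 y 0.07 mm tipz 8.0 | F rack x 0.2 y -0.5 z -2.6 | M [ 0.0559 -0.3569  0.008 ] w 0.0159
```

Now slowly the last few millimetres.

Call:
{"op": "drive_tool", "data": {
  "plan": [
    {"offset":[0,-0.02,0.05],"delta_rot":[0,0,0],"jaw":1},
    {"offset":[0,-0.04,0.1],"delta_rot":[0,0,0],"jaw":1},
    {"offset":[0,-0.06,0.15],"delta_rot":[0,0,0],"jaw":1},
    {"offset":[0,-0.08,0.2],"delta_rot":[0,0,0],"jaw":1},
    {"offset":[0,-0.1,0.24],"delta_rot":[0,0,0],"jaw":1},
    {"offset":[0,-0.12,0.28],"delta_rot":[0,0,0],"jaw":1},
    {"offset":[0,-0.13,0.31],"delta_rot":[0,0,0],"jaw":1},
    {"offset":[0,-0.13,0.31],"delta_rot":[0,0,0],"jaw":1}
  ]
}}

```text
time: 16.85
position: [0.5837, 0.1331, 0.1422]
tool_rot: [-0.627, 0.753, 0.153, -0.127]
ft_force: [-0.5, -0.4, -2.2]
grip_width: 0.0161
```

```bash
python3 -c "
from h import *
rk()
"
```

```text
t 16.85 rack x 0.53 y 0.08 mm tipz 5.2 | F rack x -0.4 y -0.4 z -2.2 | M [ 0.0113 -0.3148 -0.0416] w 0.0161
```

Call:
{"op": "drive_tool", "data": {
  "plan": [
    {"offset":[0,-0.01,0.03],"delta_rot":[0,0,0],"jaw":1},
    {"offset":[0,-0.03,0.06],"delta_rot":[0,0,0],"jaw":1},
    {"offset":[0,-0.04,0.09],"delta_rot":[0,0,0],"jaw":1},
    {"offset":[0,-0.05,0.12],"delta_rot":[0,0,0],"jaw":1},
    {"offset":[0,-0.06,0.15],"delta_rot":[0,0,0],"jaw":1},
    {"offset":[0,-0.06,0.15],"delta_rot":[0,0,0],"jaw":1},
    {"offset":[0,-0.06,0.15],"delta_rot":[0,0,0],"jaw":1},
    {"offset":[0,-0.06,0.15],"delta_rot":[0,0,0],"jaw":1}
  ]
}}

```text
time: 17.52
position: [0.5838, 0.1332, 0.1409]
tool_rot: [-0.627, 0.753, 0.153, -0.127]
ft_force: [0.1, 0.5, 3.2]
grip_width: 0.0161
```

```bash
python3 -c "
from h import *
rk()
"
```

```text
t 17.52 rack x 0.60 y 0.12 mm tipz 3.9 | F rack x -0.0 y 0.5 z 3.2 | M [-0.0582  0.0152 -0.0051] w 0.0161
```

Call:
{"op": "drive_tool", "data": {
  "plan": [
    {"offset":[0,0.02,-0.06],"delta_rot":[0,0,0],"jaw":1},
    {"offset":[0,0.02,-0.06],"delta_rot":[0,0,0],"jaw":1},
    {"offset":[0,0.02,-0.06],"delta_rot":[0,0,0],"jaw":2},
    {"offset":[0,0.02,-0.06],"delta_rot":[0,0,0],"jaw":2.5},
    {"offset":[0,0.02,-0.06],"delta_rot":[0,0,0],"jaw":3},
    {"offset":[0,0.02,-0.06],"delta_rot":[0,0,0],"jaw":3.5},
    {"offset":[0,0.02,-0.06],"delta_rot":[0,0,0],"jaw":3.5},
    {"offset":[0,0.02,-0.06],"delta_rot":[0,0,0],"jaw":3.5}
  ]
}}

```text
time: 18.18
position: [0.5837, 0.1332, 0.141]
tool_rot: [-0.627, 0.753, 0.153, -0.128]
ft_force: [1.2, -0.3, 0.8]
grip_width: 0.0336
```

```bash
python3 -c "
from h import *
rk()
"
```

```text
t 18.18 rack x 0.49 y 0.10 mm tipz 4.0 | F rack x 1.2 y -0.1 z 0.8 | M [-0.0127 -0.2251 -0.052 ] w 0.0336
```

Call:
{"op": "drive_tool", "data": {
  "plan": [
    {"offset":[0,0.2,-0.5],"delta_rot":[0,0,0],"jaw":3.5},
    {"offset":[0,0.8,-2],"delta_rot":[0,0,0],"jaw":3.5},
    {"offset":[0,1.6,-4],"delta_rot":[0,0,0],"jaw":3.5},
    {"offset":[0,2.5,-6.3],"delta_rot":[0,0,0],"jaw":3.5},
    {"offset":[0,3.5,-8.7],"delta_rot":[0,0,0],"jaw":3.5},
    {"offset":[1.5,4.3,-11],"delta_rot":[0,0,0],"jaw":3.5},
    {"offset":[4.5,4.5,-12.5],"delta_rot":[0,0,0],"jaw":3.5},
    {"offset":[8,4.5,-12.5],"delta_rot":[0,0,0],"jaw":3.5}
  ]
}}

```text
time: 18.85
position: [0.5789, 0.0535, 0.2781]
tool_rot: [-0.629, 0.753, 0.15, -0.124]
ft_force: [0.4, -1.0, -0.5]
grip_width: 0.035
```

Call:
{"op": "drive_tool", "data": {
  "plan": [
    {"offset":[4,0,0],"delta_rot":[0,0,0],"jaw":3.5},
    {"offset":[8,0,0],"delta_rot":[0,0,0],"jaw":3.5},
    {"offset":[12,0,0],"delta_rot":[0,0,0],"jaw":3.5},
    {"offset":[14,0,0],"delta_rot":[0,0,0],"jaw":3.5},
    {"offset":[14,0,0],"delta_rot":[0,0,0],"jaw":3.5},
    {"offset":[14,0,0],"delta_rot":[0,0,0],"jaw":3.5},
    {"offset":[14,0,0],"delta_rot":[0,0,0],"jaw":3.5},
    {"offset":[14,0,0],"delta_rot":[0,0,0],"jaw":3.5}
  ]
}}

```text
time: 19.52
position: [0.5512, -0.0832, 0.274]
tool_rot: [-0.627, 0.753, 0.153, -0.127]
ft_force: [-0.2, 0.1, 0.3]
grip_width: 0.0348
```

```bash
python3 - <<'E'
from h import *
rk()
ims={n:camera(n)[:,:,::-1] for n in("side","top")}
for n in ims: cv2.imwrite(f"pics/{n}13.png",ims[n])
P=[[.5908,.1319,.174],[.5908,.1319,.140]]
print(proj("side",P),proj("top",P))
cv2.imwrite("pics/c13t.png",cv2.resize(ims["top"][190:290,220:340],None,fx=5,fy=5,interpolation=cv2.INTER_CUBIC))
E
```

```text
t 19.52 rack x 8.82 y -218.51 mm tipz 137.0 | F rack x -0.2 y 0.1 z 0.3 | M [ 0.0259 -0.2022  0.0153] w 0.0348
[[331.0226 192.0011]
 [331.0846 204.7136]] [[270.9552 215.8843]
 [271.9381 219.0033]]
```

View pics/side13.png

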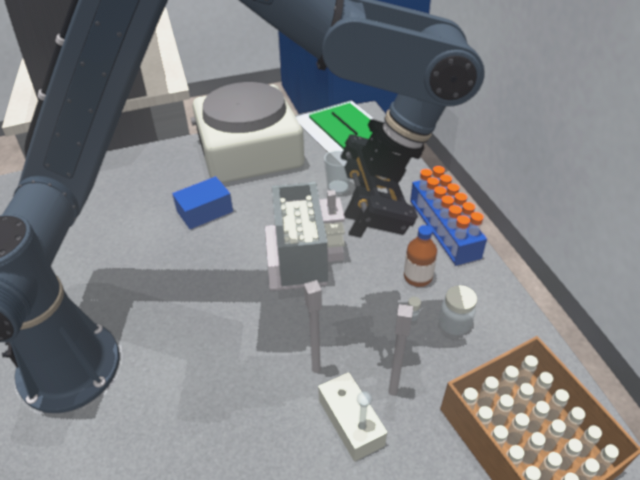

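View pics/c13t.png

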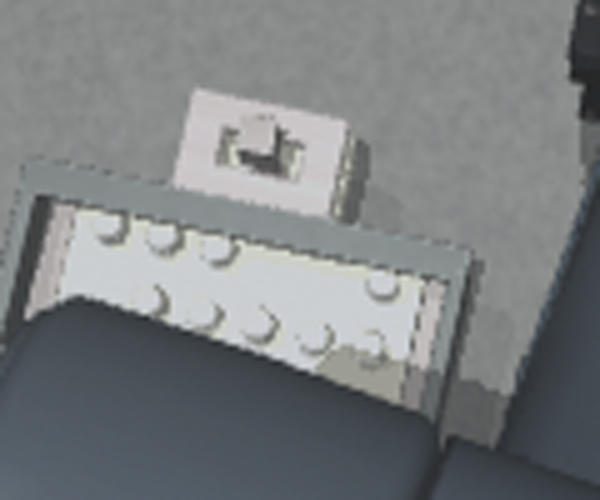

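```bash
python3 -c "
from rig import *
print(hand_in())"
```

```text
the job is handed in; nothing more can be done
None
```

The rod is through all three lugs with its foot on the socket floor. I let go of it and handed the job in at about 19.6 s; no verdict comes back, so I can't confirm the score.

- **Picking it up:** I chose the rod in the stand because its head top measured 178 mm (179 mm expected). The two similar rods beside it, about 235 mm tall, were not used. I gripped the rod with the tool leaning about 23° so the gripper body cleared both of them.
- **Threading:** I centred x by touching both sides of the oblong hole lightly. The foot went into the upper tray's hole at about y = −6.5 mm on the first try. I then eased that tray over, and the foot went into the lower tray's hole the same way.
- **Seating:** I brought both trays back to y ≈ 0 and lowered the rod into the socket. I saw its weight come off the arm, about 5 N on the rubber pad, before opening the fingers.
- **Forces:** No reading showed more than about 5 N between rod and rack, but force is only reported at the end of each move.

**Last checks:**
- The head sits in the final top picture within about 1 pixel (2 mm) of where it should be; the foot is hidden, so it could not be checked directly.
- At contact the arm's foot-height estimate was 3.9 mm, about 1 mm below the 5 mm floor; that fits the pad giving way.
- The gripper is empty and clear. In the final pictures the two tall rods, the pestle and all the other bystanders in view are standing where they were.

The image estimate of the tray offsets disagreed with the feel by about 2 mm in places, so I relied on the measured forces there.

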